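Tip a cup of wooden knobs into the blue drawer

ROBOT

A 6-joint arm with a two-finger parallel gripper is mounted at the origin on the work surface. World frame = base frame: x ahead of the robot, y to its left, z up, the work surface at z = 0. Lengths are in m, angles in degrees, forces in N, time in s.
With the tool pointing down it reaches from about 0.35 to 0.875 m from the base axis. Payload 4.2 kg.
Tool frame: the origin (TCP) lies at the very end of the fingers, on their centre line; the grasp point (between the pads) lies 19 mm behind it (r.grip_point_offset is the distance from the TCP to the grasp point, in m); z points along the fingers, y is the line along which they close (so a half turn about z gives the same grasp; the last joint's range is limited). The gripper opens to 87 mm and grips with 3 to 60 N. Pads are 19 mm wide; open, the fingers measure 117 mm over their backs; the gripper's body (75 mm by 190 mm) begins 51 mm behind the grasp point.
Start: joints at [80.019, 22.042, 0.453, 0, -68.411, -14.817], TCP at [0.262, 0.567, 0.191] pointing down, gripper open.
Joint ranges: [-179.83, 179.83], [-69.29, 118.12], [-61.27, 80.66], [-181.25, 117.63], [-171.15, -9.14], [-177.46, 177.46]. Speed limits (degrees/s): [159.86, 159.86, 180, 180, 180, 180].

INTERFACE

Orientations are given as a 3x3 rotation matrix whose columns are the frame's x, y, z axes.
In Python, from station import r, cams gives the robot as it stands. The module is installed in compiled form; this text tells all that it offers.
- The arm moves only by the shell command python3 -m handwheel 'ROWS'. ROWS is JSON, a list that holds one entry, the list of rows, each a list of 7 numbers: the turn, a rotation vector about the tool's x, y, z in units of 6 degrees (1.0 is 6 degrees), then the shift along the tool's x, y, z in m, then the finger opening in m, from 0 to 0.087. In form: [[[ax, ay, az, x, y, z, jaw], ...]]. A call has 1 to 12 rows; each row shifts and turns the commanded pose from where the row before left it, along the tool's axes as they then stand; what a row does not reach is not made up. A row lasts 1/10 s, in which the tool goes at most 50 mm and 8.59 degrees, less where a joint would pass 70% of its speed; a pose out of reach is approached as far as the arm can. A call with a gripper value outside its range is refused whole. The fingers move at their own pace and stop on an object; the grip force is fixed at half the most. Time passes only in rows, so rows that do not move let the fingers close. It gives the time, the measured TCP pose, the force, the opening and the grip force at its end, in the units of the state.
- r.sense(): the state, without advancing time (a new reading comes with each control period).
- cams.capture(name): name is "scene" or "top" or "wrist"; returns the picture (480x640x3 uint8, red, green, blue); there is no depth.
- cams.get_calibration(name): a dict with "camera_matrix" (3x3 intrinsics, pixels), "rvec" (rotation vector, rad) and "tvec" (3), from world to camera coordinates, as OpenCV has them; the wrist camera has in their place "T_tool_cam" (4x4, takes a point from camera to tool coordinates, whose origin is the TCP and whose axes are the flange's). Camera axes: x right, y down, z forward; pixel columns grow to the right and rows downward; lengths in m; the calibration is good to about 2 mm. A picture is of the moment at which its call begins: read the wrist's pose just before it. get_calibration takes no time and is no camera call.
- r.finish_job(): hands the job in; it is judged then, once.
The state is a dict: "time_s": time; "joints": joint angles; "joint_velocities": joint speeds; "effort": joint torques, N m; "tcp_pos": TCP position; "ee_rot": TCP orientation; "wrist_force": force on the tool from outside, world axes, zero at the start; "moment": the same for the moment, N m; "gripper_width": opening from 0.0 (shut) to 1.0 (fully open); "gripper_force": force on a finger pad.
Only numpy, scipy, OpenCV 4.12 (cv2) and the standard library are available. Lean on these libraries where they do the work, as an engineer would, in place of code of your own. Each camera call takes 0.05 s, during which the arm holds its last target. There are 200 camera calls.

TASK

Pull the blue drawer well open, pick up the red cup and pour all eight wooden knobs from it into that drawer without spilling any. Then stand the empty cup gently back upright, wholly on its cork mat, and push the blue drawer fully shut; leave the yellow drawer and the other things on the bench alone.

Things in the scene. Friction and masses are not known exactly. Their poses are not given: they have to be found in the camera images.
- cup_mid (a point): Centre, half-way up, of a red plastic cup holding eight wooden knobs, standing on the cork mat. 100 mm high, 62 mm across up to 80 mm, widening to 68 mm at the rim; wall 3 mm, base 4 mm thick; about 120 g empty, 230 g full (both vary). z axis points to its mouth. A grip of about 45 N holds the full cup firmly; at 25 N it can turn between the fingers.
- mat_top (a point): Centre of the upper face of the cork mat, 140 mm square and 4 mm thick, fixed to the bench. x and y axes along its edges.
- blue_drawer (a joint): How far the drawer with the BLUE front is drawn out of its cabinet, m: 0 shut, 0.14 at its stop. It slides with about 4 N of friction and stays where it is left. Its cabinet is fixed, with a blue top and pale wooden sides, 200 deep, 190 wide, 100 mm high. To shut it takes a push until it stops; the front then bears on the cabinet.
- blue_floor (a point): Centre of the blue drawer's inner floor, 17 mm above the bench; moves with the drawer. The +x axis points INTO the cabinet, so the drawer slides out along -x; y is across it. Inner space: x from -90 to +89 mm, y +-76 mm, walls 57 mm above the floor (74 mm above the bench). The 12 mm thick front panel reaches 97 mm above the bench. Drawn out to its stop, the inner space from x = -90 to about +50 mm is clear of the cabinet (the cabinet's front edge is then at x = +50 mm).
- blue_handle (a point): Middle of the blue drawer's handle: a level steel bar 10 mm thick and 100 mm long along the point's y axis, 70 mm above the bench, its centre line 45 mm out from the front panel's outer face; there is 40 mm of free room behind it. x axis as for blue_floor, moves with the drawer.
- yellow_drawer (a joint): Same kind of drawer with a YELLOW front in a second fixed cabinet with a yellow top: bystander, must stay shut. 0 shut, grows as it opens (m).
- yellow_handle (a point): Middle of the yellow drawer's handle, same sizes and axes as the blue one. The yellow cabinet's front edge lies 57 mm beyond it along its +x axis.
- knob1: Wooden drawer knob 1 of 8: a 24 mm ball with a 15 mm foot standing out 4 mm beyond the ball; 14 g. Origin at the ball's centre. Starts in the cup. The rough knobs can wedge against each other: even with the cup tipped 110 degrees some or all may stay in it until it is jerked a few times back and forth along its axis (25 mm strokes).
- knob2: Wooden drawer knob 2 of 8: a 24 mm ball with a 15 mm foot standing out 4 mm beyond the ball; 14 g. Origin at the ball's centre. Starts in the cup.
- knob3: Wooden drawer knob 3 of 8: a 24 mm ball with a 15 mm foot standing out 4 mm beyond the ball; 14 g. Origin at the ball's centre. Starts in the cup.
- knob4: Wooden drawer knob 4 of 8: a 24 mm ball with a 15 mm foot standing out 4 mm beyond the ball; 14 g. Origin at the ball's centre. Starts in the cup.
- knob5: Wooden drawer knob 5 of 8: a 24 mm ball with a 15 mm foot standing out 4 mm beyond the ball; 14 g. Origin at the ball's centre. Starts in the cup.
- knob6: Wooden drawer knob 6 of 8: a 24 mm ball with a 15 mm foot standing out 4 mm beyond the ball; 14 g. Origin at the ball's centre. Starts in the cup.
- knob7: Wooden drawer knob 7 of 8: a 24 mm ball with a 15 mm foot standing out 4 mm beyond the ball; 14 g. Origin at the ball's centre. Starts in the cup.
- knob8: Wooden drawer knob 8 of 8: a 24 mm ball with a 15 mm foot standing out 4 mm beyond the ball; 14 g. Origin at the ball's centre. Starts in the cup.
- spray_can: red spray can, 56 mm across, 160 mm high; bystander; origin centre of its foot
- paint_jar: amber jar with steel lid, 72 mm across, 100 mm high; bystander; origin centre of its foot
- screwdriver: orange screwdriver, 200 mm long, lying on the bench; bystander; origin below its middle, x axis along it
- hammer: hammer, 280 mm long, lying on the bench; bystander; origin below its middle, x axis along it
- tape_measure: yellow tape measure, 70 x 35 mm, 60 mm high; bystander; origin centre of its foot
Things that resemble listed ones, but are neither listed nor needed, are in the scene too. There is more than one size of the part that bears cup_mid; the job needs the middle-sized.

How it is judged:
By the outcome, as a careful person would: the job done as asked, in the order asked, and still so for the second after the job is handed in, with the robot touching nothing.
It also fails if it takes over 72 s, if anything falls off the work surface, if the arm or the gripper's body presses on something with over 40 N, if the wrist force passes 120 N, or if a joint passes its speed limit or range.

## Working session

There is one attempt and no reset: what is moved stays moved. The work goes in short steps, Python scripts to look and compute and a shell command to move; the robot and the scene stay as the last step left them, time stands still between calls to the robot, and variables do not carry over. Pictures are saved under pics/ and viewed, at most 10 in all, crops included, and the job is handed in when it is done.

```bash
mkdir -p pics; python3 - <<'E'
from station import r,cams
import cv2,numpy as np
for n in ("scene","top"):
    im=cams.capture(n); cv2.imwrite(f"pics/{n}0.png",im[:,:,::-1])
    c=cams.get_calibration(n); print(n,c)
print(r.sense())
E
```

```text
scene {'camera_matrix': array([[517.17026295,   0.        , 310.36168398],
       [  0.        , 517.17026295, 238.20654618],
       [  0.        ,   0.        ,   1.        ]]), 'rvec': array([ 2.21224291,  1.18469693, -0.41826229]), 'tvec': array([-0.31746353, -0.30349982,  1.59631201])}
top {'camera_matrix': array([[496.52308835,   0.        , 317.18945166],
       [  0.        , 496.52308835, 243.88539003],
       [  0.        ,   0.        ,   1.        ]]), 'rvec': array([ 2.20468819, -1.99907433,  0.22424358]), 'tvec': array([-0.04900999,  0.57082489,  1.07601413])}
{'time_s': 0.1, 'joints': array([ 8.00191203e+01,  2.20874366e+01,  3.89601083e-01, -2.65616008e-02,
       -6.84102932e+01, -1.48170259e+01]), 'joint_velocities': array([-0.0334131 , -0.10101697,  0.10928535,  0.04091264, -0.01468175,
        0.06256312]), 'effort': array([-4.68677772e-04, -3.91690564e+01,  1.87934446e+01,  4.23187807e+00,
        1.35038354e-02, -7.12720907e-05]), 'tcp_pos': array([0.26186487, 0.56685642, 0.19036804]), 'ee_rot': array([[ 9.07721107e-01, -4.19573387e-01, -7.51621751e-04],
       [-4.19574055e-01, -9.07719356e-01, -1.78389106e-03],
       [ 6.62116042e-05,  1.93463656e-03, -9.99998126e-01]]), 'wrist_force': array([-0.24741592,  1.00037841, -0.6128133 ]), 'moment': array([0.00534603, 0.07303983, 0.02960717]), 'gripper_force': 0.0, 'gripper_width': 1.0031879158564103}
```

View pics/scene0.png

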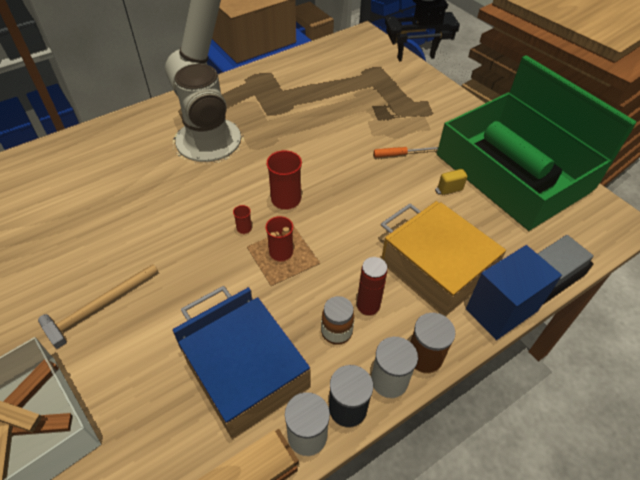

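View pics/top0.png

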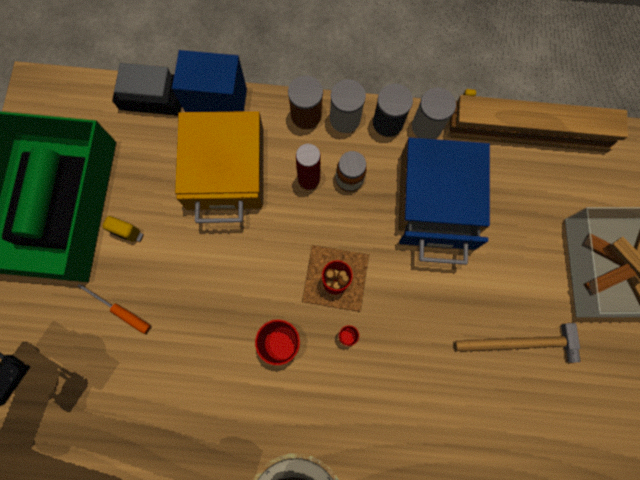

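Top picture: candidates for the red cup are the large cup (277,343), the small cup (348,336) and the knob-filled cup on the mat (337,277). The spray can is at (308,167). I choose (337,277). The blue drawer's handle is near (444,252), and the blue box at (210,80) is not a drawer. I'll check with a close crop.

```bash
python3 - <<'E'
import cv2,numpy as np
im=cv2.imread("pics/top0.png")
c=cv2.resize(im[130:320,295:495],None,fx=4,fy=4,interpolation=cv2.INTER_CUBIC)[:600*2]
c=c[160:760]
cv2.imwrite("pics/crop1.png",c)
E
cat > h.py <<'E'
import cv2,numpy as np
from station import r,cams
def ray(n,px):
    c=cams.get_calibration(n);R=cv2.Rodrigues(c["rvec"])[0];t=c["tvec"]
    d=R.T@np.linalg.inv(c["camera_matrix"])@np.array([px[0],px[1],1.]);o=-R.T@t
    return o,d
def atz(n,px,z):
    o,d=ray(n,px);return o+d*(z-o[2])/d[2]
def proj(n,P):
    c=cams.get_calibration(n);return cv2.projectPoints(np.float64(P).reshape(-1,1,3),c["rvec"],c["tvec"],c["camera_matrix"],None)[0].reshape(-1,2)
def wray(s,px):
    c=cams.get_calibration("wrist");T=np.array(c["T_tool_cam"]);W=np.eye(4);W[:3,:3]=s["ee_rot"];W[:3,3]=s["tcp_pos"];W=W@T
    return W[:3,3],W[:3,:3]@np.linalg.inv(c["camera_matrix"])@np.array([px[0],px[1],1.])
def watz(s,px,z):
    o,d=wray(s,px);return o+d*(z-o[2])/d[2]
E
```

```text
(no output)
```

View pics/crop1.png

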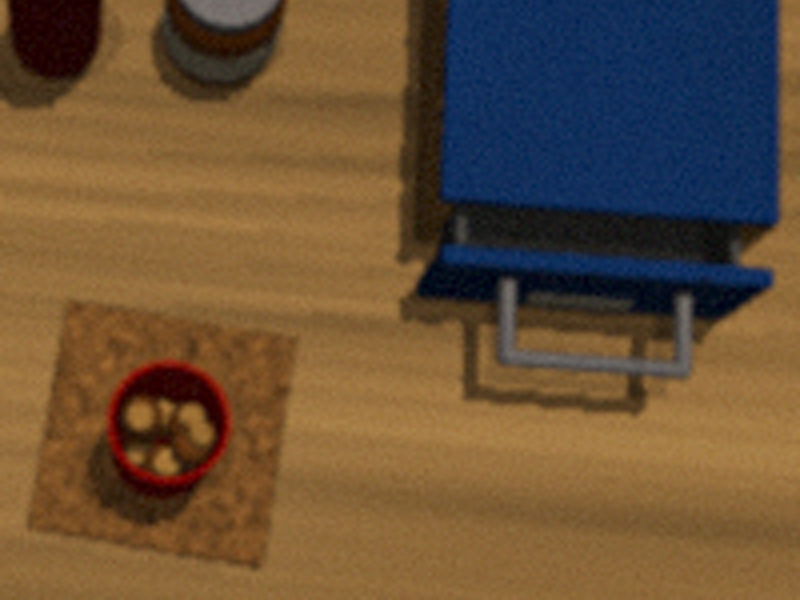

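The crop shows the cup with wooden knobs, its rim centred at crop (170,429), on the mat with corners (70,300), (297,338), (262,567) and (30,528). The blue handle bar runs from (500,358) to (690,372). The drawer is already a little open.

```bash
python3 - <<'E'
from h import *
p=lambda u,v:(295+u/4,170+v/4)
a=lambda u,v,z:atz("top",p(u,v),z)
np.set_printoptions(precision=4,suppress=True)
print("cup rim",a(170,429,.104),a(108,429,.104),a(232,429,.104),a(170,364,.104),a(170,494,.104))
m=[a(u,v,.004) for u,v in((70,300),(297,338),(262,567),(30,528))];print("mat",np.mean(m,0),np.linalg.norm(np.diff(m,axis=0),axis=1),m[0]-m[3],m[1]-m[0])
h=[a(505,358,.072),a(685,371,.072)];print("handle",h,np.mean(h,0),np.linalg.norm(h[1]-h[0]))
c=[a(443,200,.1),a(778,220,.1)];print("cab edge",c,np.linalg.norm(c[1]-c[0]))
f=[a(443,247,.097),a(773,272,.097)];print("panel top",f)
E=None
for n,px in dict(spray=(308,155),jar=(351,160),bigcup=(277,343),smallcup=(348,336),yh=(219,218)).items(): print(n,atz("top",px,dict(spray=.16,jar=.1,bigcup=.13,smallcup=.05,yh=.07)[n]))
print(proj("scene",[[np.mean(h,0)],[a(170,429,.104)]]))
print(cams.get_calibration("wrist"))
E
```

```text
cup rim [ 0.4941 -0.0449  0.104 ] [ 0.4908 -0.0114  0.104 ] [ 0.4974 -0.0785  0.104 ] [ 0.5299 -0.0417  0.104 ] [ 0.4588 -0.048   0.104 ]
mat [ 0.5076 -0.0452  0.004 ] [0.1384 0.1388 0.1379] [ 0.1389 -0.0098  0.    ] [-0.0099 -0.138   0.    ]
handle [array([ 0.5579, -0.2308,  0.072 ]), array([ 0.5604, -0.3324,  0.072 ])] [ 0.5592 -0.2816  0.072 ] 0.10165585308896494
cab edge [array([ 0.6387, -0.1859,  0.1   ]), array([ 0.6456, -0.3733,  0.1   ])] 0.18755943527383007
panel top [array([ 0.6124, -0.188 ,  0.097 ]), array([ 0.6161, -0.3722,  0.097 ])]
spray [0.7467 0.0445 0.16  ]
jar [ 0.7691 -0.0519  0.1   ]
bigcup [0.3416 0.068  0.13  ]
smallcup [ 0.3732 -0.0816  0.05  ]
yh [0.6097 0.2376 0.07  ]
[[201.6265 298.6543]
 [276.7083 225.7874]]
{'camera_matrix': array([[398.8683,   0.    , 323.3777],
       [  0.    , 398.8683, 242.7642],
       [  0.    ,   0.    ,   1.    ]]), 'T_tool_cam': array([[-0.0005, -0.9637, -0.267 ,  0.0729],
       [ 1.    , -0.0005,  0.0002, -0.0002],
       [-0.0003, -0.267 ,  0.9637, -0.1931],
       [ 0.    ,  0.    ,  0.    ,  1.    ]])}
```

The blue handle is at about (0.559, -0.282), the drawer is already about 26 mm out, and the cup is at (0.495, -0.045). All sizes agree with the text. I'll move over the handle first.

```bash
python3 -m handwheel '[[[0,0,0,0.0347,0.0358,0,0.04],[0,0,0,0.0347,0.0358,0,0.04],[0,0,0,0.0347,0.0358,0,0.04],[0,0,0,0.0347,0.0358,0,0.04],[0,0,0,0.0347,0.0358,0,0.04],[0,0,0,0.0347,0.0358,0,0.04],[0,0,0,0.0347,0.0358,0,0.04],[0,0,0,0.0347,0.0358,0,0.04],[0,0,0,0.0347,0.0358,0,0.04],[0,0,0,0.0347,0.0358,0,0.04],[0,0,0,0.0347,0.0358,0,0.04],[0,0,0,0.0347,0.0358,0,0.04]]]'
python3 -m handwheel '[[[0,0,0,0.0347,0.0358,0,0.04],[0,0,0,0.0347,0.0358,0,0.04],[0,0,0,0.0347,0.0358,0,0.04],[0,0,1.32,0,0,0,0.04],[0,0,1.32,0,0,0,0.04],[0,0,1.32,0,0,0,0.04],[0,0,1.32,0,0,0,0.04],[0,0,1.32,0,0,0,0.04],[0,0,1.32,0,0,0,0.04],[0,0,1.32,0,0,0,0.04],[0,0,1.32,0,0,0,0.04],[0,0,0,0,0,0,0.04]]]'
python3 -c "
from station import r
print(r.sense()['joints'])"
```

```text
time_s: 1.3
tcp_pos: [0.4599, 0.0007, 0.1913]
ee_rot: [[0.908, -0.419, 0.0], [-0.419, -0.908, 0.0], [-0.0, -0.0, -1.0]]
wrist_force: [1.1, 1.5, 0.2]
gripper_width: 0.463
gripper_force: 0.0
time_s: 2.5
tcp_pos: [0.509, -0.1384, 0.1909]
ee_rot: [[0.032, -0.999, -0.001], [-0.999, -0.032, 0.0], [-0.0, 0.001, -1.0]]
wrist_force: [0.5, -0.1, -0.0]
gripper_width: 0.462
gripper_force: 0.0
[ 2.41786748e+00  1.25925839e+01 -1.31627274e+01 -1.26705087e-02
 -6.42998292e+01 -5.62471773e-01]
```

```bash
python3 -m handwheel '[[[0,0,0,0.0361,-0.0114,0,0.036],[0,0,0,0.0361,-0.0114,0,0.036],[0,0,0,0.0361,-0.0114,0,0.036],[0,0,0,0.0361,-0.0114,0,0.036],[0,0,0,0,0,0.035,0.036],[0,0,0,0,0,0.035,0.036],[0,0,0,0,0,0.035,0.036],[0,0,0,0,0,0.035,0.036],[0,0,0,0,0,0,0.036]]]' 
python3 -m handwheel '[[[0,0,0,0,0,0,0],[0,0,0,0,0,0,0],[0,0,0,0,0,0,0],[0,0,0,0,0,0,0]]]'
```

```text
time_s: 3.4
tcp_pos: [0.5552, -0.2799, 0.0457]
ee_rot: [[0.033, -0.999, -0.012], [-0.999, -0.033, 0.004], [-0.004, 0.012, -1.0]]
wrist_force: [-0.3, -0.1, -0.8]
gripper_width: 0.416
gripper_force: 0.0
time_s: 3.8
tcp_pos: [0.5606, -0.2815, 0.0532]
ee_rot: [[0.033, -0.999, 0.003], [-0.999, -0.033, -0.001], [0.001, -0.003, -1.0]]
wrist_force: [-0.5, -0.0, 0.1]
gripper_width: 0.135
gripper_force: 0.0
```

```bash
python3 -m handwheel '[[[0,0,0,0,0,0,0],[0,0,0,0,0,0,0],[0,0,0,0,0.01,0,0],[0,0,0,0,0.02,0,0],[0,0,0,0,0.02,0,0],[0,0,0,0,0.02,0,0],[0,0,0,0,0.02,0,0],[0,0,0,0,0.012,0,0],[0,0,0,0,0.005,0,0],[0,0,0,0,0.003,0,0],[0,0,0,0,0,0,0]]]' 
```

```text
time_s: 4.9
tcp_pos: [0.45, -0.2849, 0.0515]
ee_rot: [[0.032, -0.999, 0.0], [-0.999, -0.032, -0.0], [0.0, -0.0, -1.0]]
wrist_force: [0.2, 0.1, -0.3]
gripper_width: 0.006
gripper_force: 0.0
```

```bash
python3 - <<'E'
from station import r,cams
import cv2
s=r.sense();print(s['joints'],s['tcp_pos'])
cv2.imwrite("pics/top1.png",cams.capture("top")[:,:,::-1])
im=cv2.imread("pics/top1.png");cv2.imwrite("pics/crop2.png",cv2.resize(im[130:330,270:510],None,fx=3,fy=3,interpolation=cv2.INTER_CUBIC))
E
```

```text
[-1.48793090e+01  2.16093366e+01 -2.30880363e+01  6.10308107e-03
 -4.52736129e+01  1.67228677e+01] [ 0.4499748  -0.28492567  0.05146885]
```

View pics/crop2.png

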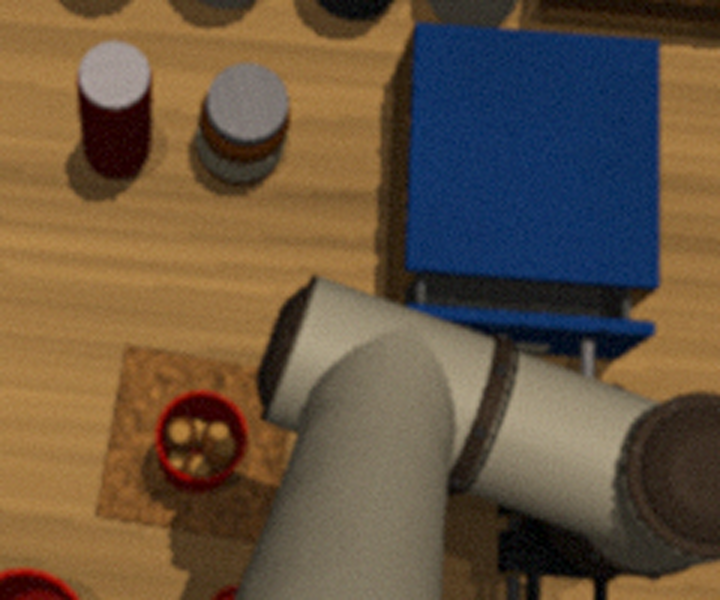

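The drawer did not move: its handle strut is still near crop (588,355), and the jaw closed to nothing. I'll look from the scene and wrist cameras.

```bash
python3 - <<'E'
from h import *
s=r.sense()
a=cams.capture("scene")[:,:,::-1];b=cams.capture("wrist")[:,:,::-1]
x=cv2.resize(a[150:400,100:350],(600,600),interpolation=cv2.INTER_CUBIC)
y=cv2.resize(b,(800,600))[:, :]
cv2.imwrite("pics/wrist1.png",b)
cv2.imwrite("pics/pair.png",np.hstack([x[:, :400][:500],cv2.resize(b,(400,300))[[*range(300)]+[299]*200]]))
print(proj("scene",[s['tcp_pos']]))
E
```

```text
[[181.26442456 271.36280196]]
```

View pics/pair.png

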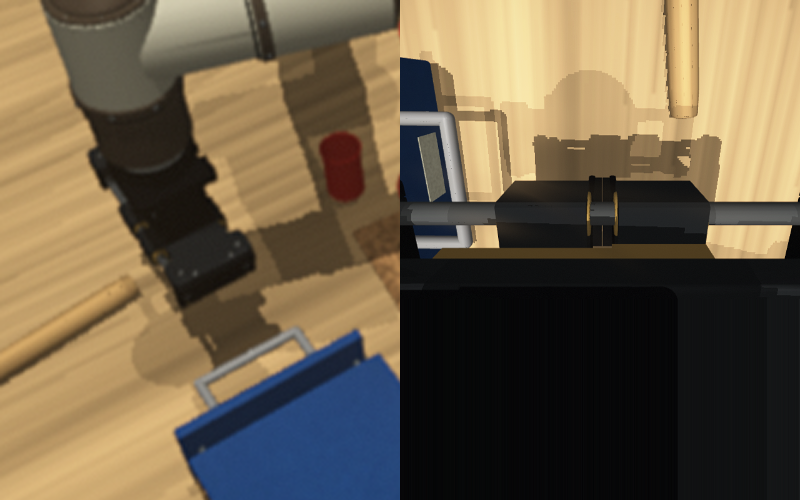

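```bash
python3 - <<'E'
from h import *
s=r.sense()
for px in ((79,186),(103,380),(90,283)): print(watz(s,px,.07))
print(s['tcp_pos'],s['time_s'])
o=np.array(s['tcp_pos'])
E
```

```text
[ 0.55860731 -0.33164279  0.07      ]
[ 0.55932619 -0.23443663  0.07      ]
[ 0.55940858 -0.2863911   0.07      ]
[ 0.45035544 -0.28487389  0.0512915 ] 5.05
```

View pics/wrist1.png

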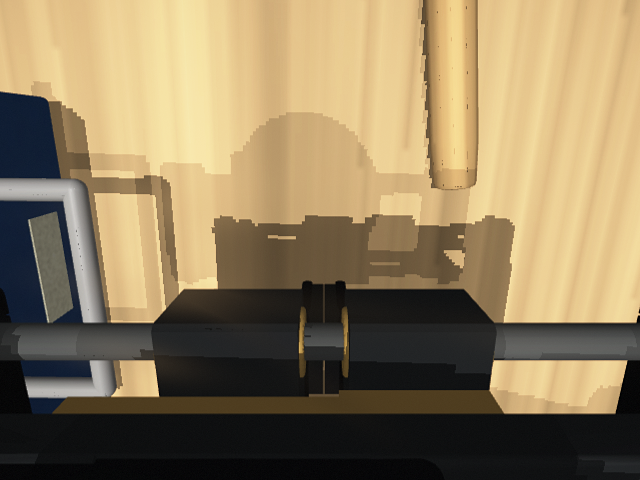

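The wrist view puts the bar at (0.559, -0.283), 70 mm up, where I had it. I'll retry the grasp and check the jaw before pulling.

```bash
python3 -m handwheel '[[[0,0,0,0,0,-0.03,0.036],[0,0,0,0,0,-0.03,0.036],[0,0,0,0,-0.0273,0,0.036],[0,0,0,0,-0.0273,0,0.036],[0,0,0,0,-0.0273,0,0.036],[0,0,0,0,-0.0273,0,0.036],[0,0,0,0,0,0.03,0.036],[0,0,0,0,0,0.02,0.036],[0,0,0,0,0,0.012,0.036],[0,0,0,0,0,0,0.036],[0,0,0,0,0,0,0.036]]]'
python3 - <<'E'
from h import *
s=r.sense();print(s['tcp_pos'],s['gripper_width'])
b=cams.capture("wrist")[:,:,::-1];cv2.imwrite("pics/wrist2.png",b)
E
```

```text
time_s: 6.15
tcp_pos: [0.5595, -0.2816, 0.0499]
ee_rot: [[0.033, -0.999, 0.001], [-0.999, -0.033, -0.001], [0.001, -0.001, -1.0]]
wrist_force: [-0.0, 0.6, 0.3]
gripper_width: 0.414
gripper_force: 0.0
[ 0.55946947 -0.28160362  0.04994904] 0.4137494357363655
```

View pics/wrist2.png

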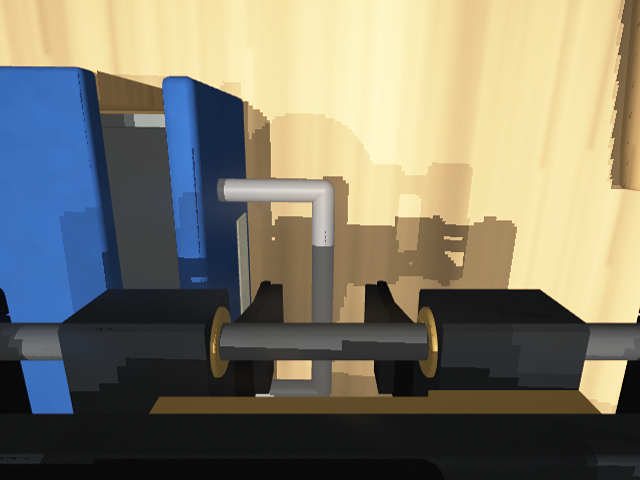

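The bar (column 322) sits midway between the fingers (columns 270 and 380). Closing now.

```bash
python3 -m handwheel '[[[0,0,0,0,0,0,0],[0,0,0,0,0,0,0],[0,0,0,0,0,0,0],[0,0,0,0,0,0,0],[0,0,0,0,0,0,0],[0,0,0,0,0,0,0],[0,0,0,0,0,0,0]]]' 
python3 -m handwheel '[[[0,0,0,0,0.005,0,0],[0,0,0,0,0.005,0,0],[0,0,0,0,0.005,0,0],[0,0,0,0,0.005,0,0]]]'
```

```text
time_s: 6.9
tcp_pos: [0.5588, -0.2813, 0.0493]
ee_rot: [[0.032, -0.999, -0.0], [-0.999, -0.032, 0.0], [-0.0, 0.0, -1.0]]
wrist_force: [0.2, -0.8, 0.1]
gripper_width: 0.009
gripper_force: 0.0
time_s: 7.3
tcp_pos: [0.5381, -0.282, 0.0494]
ee_rot: [[0.032, -0.999, -0.0], [-0.999, -0.032, 0.0], [-0.0, 0.0, -1.0]]
wrist_force: [-0.1, 0.1, -0.9]
gripper_width: 0.003
gripper_force: 0.0
```

```bash
python3 - <<'E'
from h import *
a=cv2.imread("pics/wrist2.png");s=r.sense();b=cams.capture("wrist")[:,:,::-1];cv2.imwrite("pics/wrist3.png",b)
for im in(a,b):
    for row in (215,270,300):
        print(row,[tuple(int(v) for v in im[row,c]) for c in range(230,400,8)])
E
```

```text
215 [(76, 53, 44), (73, 53, 44), (87, 81, 74), (87, 119, 142), (84, 113, 136), (77, 107, 128), (146, 200, 233), (148, 203, 235), (158, 215, 242), (161, 220, 245), (161, 220, 244), (185, 190, 194), (182, 187, 191), (86, 101, 113), (88, 125, 152), (170, 228, 247), (164, 222, 245), (173, 231, 249), (171, 229, 248), (172, 231, 248), (167, 227, 246), (192, 245, 255)]
270 [(66, 40, 24), (73, 57, 50), (111, 129, 132), (78, 112, 137), (76, 108, 133), (73, 103, 127), (69, 100, 123), (71, 101, 124), (75, 108, 132), (76, 109, 135), (79, 115, 140), (97, 99, 99), (94, 96, 97), (82, 119, 146), (85, 121, 148), (81, 116, 142), (82, 117, 143), (87, 125, 151), (86, 125, 151), (88, 126, 152), (81, 116, 140), (78, 113, 138)]
300 [(66, 45, 34), (64, 43, 33), (102, 119, 122), (28, 29, 31), (28, 30, 32), (31, 35, 37), (31, 35, 40), (70, 97, 118), (74, 106, 128), (77, 110, 132), (79, 113, 137), (95, 99, 100), (94, 97, 98), (83, 118, 144), (83, 119, 143), (104, 151, 181), (110, 155, 187), (23, 26, 29), (22, 25, 29), (16, 19, 22), (15, 18, 20), (104, 150, 181)]
215 [(83, 111, 134), (144, 198, 231), (139, 192,
[... 290 characters left out ...]
0), (176, 233, 250), (167, 227, 246)]
270 [(75, 108, 132), (71, 103, 125), (69, 100, 121), (69, 100, 123), (75, 108, 132), (94, 96, 97), (93, 94, 96), (82, 85, 86), (78, 112, 137), (83, 119, 144), (84, 122, 147), (81, 116, 141), (83, 118, 145), (87, 124, 152), (86, 125, 151), (86, 124, 150), (81, 116, 140), (79, 114, 139), (77, 111, 135), (75, 107, 132), (72, 102, 125), (69, 98, 119)]
300 [(33, 35, 37), (34, 36, 37), (33, 37, 39), (34, 36, 38), (32, 36, 38), (30, 33, 36), (32, 35, 37), (30, 33, 36), (31, 34, 36), (26, 30, 33), (20, 25, 29), (24, 29, 33), (24, 29, 31), (23, 28, 30), (18, 22, 25), (27, 29, 31), (27, 29, 30), (27, 28, 29), (27, 28, 30), (25, 26, 27), (27, 28, 28), (25, 25, 26)]
```

```bash
python3 -c "
from station import r
print(r.grip_point_offset,[a for a in dir(r) if a[0]!='_'])"
python3 -m handwheel '[[[0,0,0,0,0,-0.03,0.036],[0,0,0,0,0,0,0.036],[0,0,0,0,-0.0213,0,0.036],[0,0,0,0,0,0,0.036],[0,0,0,0,0,0.02,0.036],[0,0,0,0,0,0.01,0.036],[0,0,0,0,0,0.005,0.036],[0,0,0,0,0,0.005,0.036],[0,0,0,0,0,0,0.036]]]' 
python3 -m handwheel '[[[0,0,0,0,0,0.004,0.036],[0,0,0,0,0,0.004,0.036],[0,0,0,0,0,0,0.036]]]'
```

```text
0.0187 ['PlanningError', 'finish_job', 'grip_point_offset', 'sense']
time_s: 8.25
tcp_pos: [0.5597, -0.2813, 0.0388]
ee_rot: [[0.032, -0.999, -0.001], [-0.999, -0.032, 0.0], [-0.0, 0.001, -1.0]]
wrist_force: [1.2, 0.7, 0.9]
gripper_width: 0.408
gripper_force: 0.0
time_s: 8.55
tcp_pos: [0.5597, -0.2811, 0.0309]
ee_rot: [[0.032, -0.999, -0.001], [-0.999, -0.032, 0.0], [-0.0, 0.001, -1.0]]
wrist_force: [-0.7, -0.9, -0.0]
gripper_width: 0.416
gripper_force: 0.0
```

```bash
python3 -m handwheel '[[[0,0,0,0,0,0,0],[0,0,0,0,0,0,0],[0,0,0,0,0,0,0],[0,0,0,0,0,0,0],[0,0,0,0,0,0,0],[0,0,0,0,0,0,0]]]' 
python3 - <<'E'
from h import *
cv2.imwrite("pics/scene2.png",cv2.resize(cams.capture("scene")[150:350,100:340,::-1],(720,600),interpolation=cv2.INTER_CUBIC))
E
```

```text
time_s: 9.15
tcp_pos: [0.5602, -0.2813, 0.0315]
ee_rot: [[0.032, -0.999, 0.0], [-0.999, -0.032, -0.0], [0.0, -0.0, -1.0]]
wrist_force: [-0.4, 0.0, 0.6]
gripper_width: 0.105
gripper_force: 30.0
```

View pics/scene2.png

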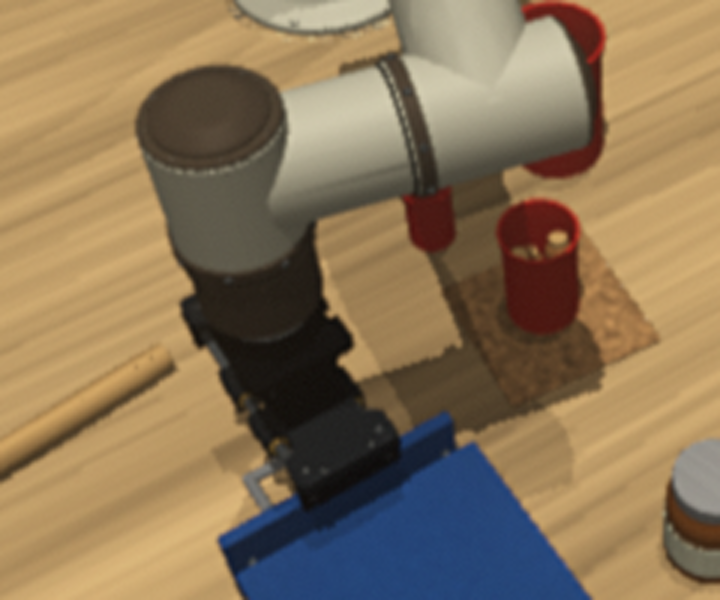

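The bar is now gripped: jaw 9 mm, 30 N. The real fingertips evidently end about 25 mm short of the reported TCP, and I'll allow for that from here on. The scene view shows the cup undisturbed. Pulling.

```bash
python3 -m handwheel '[[[0,0,0,0,0.008,0,0],[0,0,0,0,0.012,0,0],[0,0,0,0,0.015,0,0],[0,0,0,0,0.015,0,0],[0,0,0,0,0.015,0,0],[0,0,0,0,0.015,0,0],[0,0,0,0,0.012,0,0],[0,0,0,0,0.008,0,0],[0,0,0,0,0.006,0,0],[0,0,0,0,0.004,0,0],[0,0,0,0,0.002,0,0],[0,0,0,0,0,0,0]]]' 
```

```text
time_s: 10.4
tcp_pos: [0.4487, -0.2838, 0.0315]
ee_rot: [[0.032, -0.999, 0.002], [-0.999, -0.032, 0.001], [-0.001, -0.002, -1.0]]
wrist_force: [2.7, 5.1, 0.5]
gripper_width: 0.099
gripper_force: 30.0
```

```bash
python3 -m handwheel '[[[0,0,0,0,0,0,0.036],[0,0,0,0,0,0,0.036],[0,0,0,0,0,0,0.036],[0,0,0,0,0,0,0.036],[0,0,0,0,0,-0.03,0.036],[0,0,0,0,0,-0.05,0.036],[0,0,0,0,0,-0.05,0.087],[0,0,0,0,0,-0.05,0.087],[0,0,0,0,0,-0.02,0.087]]]'
python3 - <<'E'
from h import *
a=cv2.cvtColor(cv2.imread("pics/wrist2.png"),cv2.COLOR_BGR2GRAY)
for row in range(278,322,4):
    m=a[row]<60; d=np.diff(m.astype(int)); e=np.where(d!=0)[0]+1
    print(row,[int(x) for x in e if 150<x<560])
for row in range(362,394,6):
    m=a[row]<60; d=np.diff(m.astype(int)); e=np.where(d!=0)[0]+1
    print(row,[int(x) for x in e if 150<x<560])
E
```

```text
time_s: 11.3
tcp_pos: [0.45, -0.2862, 0.2373]
ee_rot: [[0.032, -0.999, 0.009], [-0.999, -0.033, -0.004], [0.005, -0.009, -1.0]]
wrist_force: [1.0, -0.6, -0.4]
gripper_width: 0.602
gripper_force: 0.0
278 [179, 191, 207, 239, 249, 250]
282 [180, 192, 201, 202, 203, 239, 261, 271, 377, 386]
286 [180, 239, 260, 283, 365, 388]
290 [240, 250, 251, 258, 283, 365, 389, 420, 541]
294 [239, 250, 251, 256, 283, 365, 391, 419, 546]
298 [240, 250, 251, 255, 283, 365, 393, 419, 552]
302 [240, 250, 251, 253, 283, 365, 395, 419, 557]
306 [240, 249, 283, 365, 399, 419]
310 [217, 228, 240, 245, 283, 365, 402, 418, 420, 431]
314 [215, 229, 241, 242, 283, 365, 406, 433]
318 [214, 231, 283, 365, 410, 434]
362 [211, 229, 274, 374, 420, 437]
368 [212, 227, 274, 374, 421, 436]
374 [213, 223, 273, 375, 425, 435]
380 [272, 376]
386 [271, 377]
392 [269, 378, 428]
```

The drawer is out by about 137 mm and released. Finger geometry from the wrist picture puts the true tips about 28 mm behind the reported TCP, so the grasp point is 47 mm behind it.

The plan is to grip the cup at about 30° pitch and pour by a half roll about the tool axis. I'll reorient high up first and log joints to fit the arm's kinematics.

```bash
cat > log.py <<'E'
import json;from station import r
s=r.sense();print([round(float(v),2) for v in s['joints']],[round(float(v),4) for v in s['tcp_pos']],s['time_s'])
open('log.jsonl','a').write(json.dumps([list(map(float,s['joints'])),list(map(float,s['tcp_pos'])),[list(map(float,x)) for x in s['ee_rot']]])+'\n')
E
python3 log.py
python3 -m handwheel '[[[0,0,-1.4,0,0,-0.005,0.087],[0,0,-1.4,0,0,-0.005,0.087],[0,0,-1.4,0,0,-0.005,0.087],[0,0,-1.4,0,0,-0.005,0.087],[0,0,-1.4,0,0,-0.005,0.087],[0,0,-1.4,0,0,-0.005,0.087],[0,0,-1.4,0,0,-0.005,0.087],[0,0,-1.4,0,0,-0.005,0.087],[0,0,-1.4,0,0,-0.005,0.087],[0,0,-1.4,0,0,-0.005,0.087],[0,0,-1.4,0,0,-0.005,0.087],[0,0,0,0,0,0,0.087]]]'; python3 log.py
python3 -m handwheel '[[[0,1.4,0,0,0,0,0.087],[0,1.4,0,0,0,0,0.087],[0,1.4,0,0,0,0,0.087],[0,1.4,0,0,0,0,0.087],[0,0,0,0,0,0,0.087]]]'; python3 log.py
```

```text
[-14.95, 10.98, -8.48, 0.12, -69.99, 16.77] [0.45, -0.2862, 0.2373] 11.3
time_s: 12.5
tcp_pos: [0.4482, -0.2851, 0.2869]
ee_rot: [[0.997, 0.074, 0.001], [0.074, -0.997, -0.001], [0.001, 0.001, -1.0]]
wrist_force: [0.2, -0.2, -0.3]
gripper_width: 0.998
gripper_force: 0.0
[-14.95, 9.66, -3.08, 0.01, -77.21, 109.16] [0.4482, -0.2851, 0.2869] 12.5
time_s: 13.0
tcp_pos: [0.4447, -0.2845, 0.2852]
ee_rot: [[0.831, 0.067, 0.553], [0.053, -0.998, 0.041], [0.554, -0.005, -0.832]]
wrist_force: [0.1, -0.3, 0.0]
gripper_width: 1.001
gripper_force: 0.0
[-27.16, -3.03, -16.62, -22.49, -49.05, 131.63] [0.4447, -0.2845, 0.2852] 13.0
```

```bash
cat > kin.py <<'E'
import json,numpy as np
from scipy.optimize import least_squares
from scipy.spatial.transform import Rotation as Ro
E=lambda a,d:Ro.from_euler(a,d,degrees=True).as_matrix()
# frame: X fwd, Y left, Z up ; tool base A: z->X, x at q6=90 -> up
def fk(p,q,s4,s6=-1):
    z0,a0,L1,a3,L2,d1,d2,Lt=p
    R1=E('z',q[0]);R2=R1@E('y',q[1]);R3=R1@E('y',q[1]-q[2]);R4=R3@E('x',s4*q[3]);R5=R4@E('y',-q[4])
    A=np.array([[0,0,1.],[0,-1,0],[1,0,0]])
    T=R5@A@E('z',s6*(q[5]-90))
    P=R1@[a0,d1,z0]+R2@[0,0,L1]+R3@[L2,0,a3]+R5@[Lt,d2,0]
    return P,T
D=[([80.019,22.042,.453,0,-68.411,-14.817],[.262,.567,.191],None),([2.4179,12.5926,-13.1627,-.0127,-64.2998,-.5625],[.509,-.1384,.1909],None),([-14.8793,21.6093,-23.088,.006,-45.2736,16.7229],[.44997,-.28493,.05147],None)]
D+=[tuple(json.loads(l)) for l in open('log.jsonl')]
def fit(s4):
    f=lambda p:np.concatenate([fk(p,q,s4)[0]-P for q,P,_ in D]+[1e-3*(p-p0)])
    p0=np.array([.3,0,.4,0,.4,0,-.16,.25]);o=least_squares(f,p0);return o
def ik(p,s4,P,T,q0):
    def f(q):
        a,b=fk(p,q,s4);return np.concatenate([(a-P)*10,(Ro.from_matrix(b.T@T).as_rotvec())*3])
    lo=[-179.8,-69.2,-61.2,-181.2,-171.1,-177.4];hi=[179.8,118.1,80.6,117.6,-9.2,177.4]
    o=least_squares(f,np.clip(q0,np.array(lo)+.1,np.array(hi)-.1),bounds=(lo,hi),x_scale=50);return o.x,np.linalg.norm(o.fun)
E
python3 - <<'E'
from kin import *
np.set_printoptions(precision=4,suppress=True)
for s in(1,-1):
    o=fit(s);print(s,o.x,np.abs(o.fun).max());q,P,T=D[-1];print(fk(o.x,q,s)[1]-np.array(T))
E
```

```text
1 [ 0.0648  0.1273  0.0892  0.0988  0.3848  0.0075 -0.1562 -0.1072] 0.06321599671136097
[[ 0.0649  0.2716 -0.2639]
 [ 0.3879  0.235  -0.5142]
 [-0.4941  0.5559  0.    ]]
-1 [ 0.1608  0.0002  0.564   0.0004  0.4216 -0.0003 -0.1595  0.3375] 0.0003105513411021388
[[-0. -0.  0.]
 [-0.  0. -0.]
 [-0. -0.  0.]]
```

The fit is good to 0.3 mm. Next I'll search feasible pick and pour poses.

```bash
cat > plan.py <<'E'
from kin import *
p=fit(-1).x
def tool(yaw,pit,roll=0):
    y,t=np.radians([yaw,pit]);z=np.array([np.cos(y)*np.cos(t),np.sin(y)*np.cos(t),-np.sin(t)])
    yy=np.cross(z,[0,0,1]);yy/=np.linalg.norm(yy);x=np.cross(yy,z)
    return np.c_[x,yy,z]@E('z',roll)
def solve(G,T,q0=None):
    P=np.array(G)+.047*T[:,2];best=None
    for s in ([q0] if q0 is not None else [[0,0,0,0,-60,90],[-30,-30,-40,-20,-40,110],[20,-30,-30,30,-60,90],[20,-30,-50,90,-90,0],[0,-30,-40,-90,-90,0],[0,-30,-40,0,-20,-90]]):
        q,e=ik(p,-1,P,T,s)
        if best is None or e<best[1]-1e-4: best=(q,e)
    q,e=best
    R3=E('z',q[0])@E('y',q[1]-q[2]);R5=R3@E('x',-q[3])@E('y',-q[4])
    W1=P-p[7]*T[:,2];W0=W1-R5@[0,p[6],0]
    return q,e,W0,W1
E
python3 - <<'E'
from plan import *
np.set_printoptions(precision=3,suppress=True)
for yaw in(5,20,35,50):
  for pit in(20,30,40):
    q,e,W0,W1=solve([.4945,-.045,.074],tool(yaw,pit));print('pick',yaw,pit,np.round(q),round(e,4),W0,W1)
for yaw in(-40,-20,2,20):
  for roll in(0,90,175):
    q,e,W0,W1=solve([.585,-.283,.17],tool(yaw,30,roll));print('pour',yaw,roll,np.round(q),round(e,4),W0,W1)
E
```

```text
pick 5 20 [ -45.   43.  -55. -132.  -76.  -83.] 0.0 [ 0.23  -0.227  0.156] [ 0.223 -0.069  0.173]
pick 5 30 [ -39.   29.  -50. -130.  -52. -100.] 0.0 [ 0.271 -0.222  0.242] [ 0.244 -0.067  0.219]
pick 5 40 [ -29.   19.  -41. -118.  -29. -125.] 0.0 [ 0.343 -0.189  0.332] [ 0.273 -0.064  0.261]
pick 20 20 [ -43.   36.  -43. -113.  -66. -100.] 0.0 [ 0.301 -0.282  0.2  ] [ 0.238 -0.138  0.173]
pick 20 30 [ -37.   26.  -39. -108.  -49. -117.] 0.0 [ 0.341 -0.253  0.281] [ 0.258 -0.131  0.219]
pick 20 40 [ -25.   19.  -34.  -95.  -33. -141.] 0.0 [ 0.395 -0.188  0.356] [ 0.285 -0.121  0.261]
pick 35 20 [ -40.   35.  -33.  -96.  -66. -114.] 0.0 [ 0.373 -0.309  0.234] [ 0.271 -0.202  0.173]
pick 35 30 [ -33.   27.  -31.  -91.  -54. -127.] 0.0 [ 0.401 -0.266  0.303] [ 0.288 -0.189  0.219]
pick 35 40 [ -25.   22.  -29.  -80.  -42. -145.] 0.0 [ 0.433 -0.199  0.361] [ 0.312 -0.173  0.261]
pick 50 20 [ -36.   36.  -24.  -83.  -71. -122.] 0.0 [ 0.441 -0.319  0.253] [ 0.319 -0.254  0.173]
pick 50 30 [ -31.   30.  -24.  -78.  -61. -132.] 0.0 [ 0.458 -0.272  0.312] [ 0.333 -0.238  0.219]
pick 50 40 [ -
[... 548 characters left out ...]
4  0.421] [ 0.349 -0.197  0.315]
pour -20 175 [ -40.   17.  -24. -118.  -20.   45.] 0.0 [ 0.371 -0.314  0.421] [ 0.349 -0.197  0.315]
pour 2 0 [ -40.   20.  -16.  -87.  -36. -159.] 0.0 [ 0.41  -0.345  0.444] [ 0.334 -0.292  0.315]
pour 2 90 [-40.  20. -16. -87. -36. 111.] 0.0 [ 0.41  -0.345  0.444] [ 0.334 -0.292  0.315]
pour 2 175 [-40.  20. -16. -87. -36.  26.] 0.0 [ 0.41  -0.345  0.444] [ 0.334 -0.292  0.315]
pour 20 0 [ -42.   25.   -8.  -75.  -52. -160.] 0.0 [ 0.438 -0.395  0.445] [ 0.349 -0.369  0.315]
pour 20 90 [-42.  25.  -8. -75. -52. 110.] 0.0 [ 0.438 -0.395  0.445] [ 0.349 -0.369  0.315]
pour 20 175 [-42.  25.  -8. -75. -52.  25.] 0.0 [ 0.438 -0.395  0.445] [ 0.349 -0.369  0.315]
```

```bash
R='[0,0,1.4,0,0,0,0.087]'; true
python3 -m handwheel '[[[0,0,1.4,0,0,-0.01,0.087],[0,0,1.4,0,0,-0.01,0.087],[0,0,1.4,0,0,-0.01,0.087],[0,0,1.4,0,0,-0.01,0.087],[0,0,1.4,0,0,0,0.087],[0,0,1.4,0,0,0,0.087],[0,0,1.4,0,0,0,0.087],[0,0,1.4,0,0,0,0.087],[0,0,1.4,0,0,0,0.087],[0,0,1.4,0,0,0,0.087],[0,0,1.4,0,0,0,0.087],[0,0,1.4,0,0,0,0.087]]]' | head -2
python3 -m handwheel '[[[0,0,1.4,0,0,0,0.087],[0,0,1.4,0,0,0,0.087],[0,0,1.4,0,0,0,0.087],[0,0,1.4,0,0,0,0.087],[0,0,1.4,0,0,0,0.087],[0,0,1.4,0,0,0,0.087],[0,0,1.4,0,0,0,0.087],[0,0,1.4,0,0,0,0.087],[0,0,1.4,0,0,0,0.087],[0,0,1.4,0,0,0,0.087],[0,0,1.4,0,0,0,0.087],[0,0,1.4,0,0,0,0.087]]]' | head -2
python3 -m handwheel '[[[0,0,1.4,0,0,0,0.087],[0,0,1.4,0,0,0,0.087],[0,0,1.4,0,0,0,0.087],[0,0,1.4,0,0,0,0.087],[0,0,1.4,0,0,0,0.087],[0,0,0,0,0,0,0.087]]]' | head -2
python3 log.py
cat > rel.py <<'E'
import sys
from plan import *
from station import r
np.set_printoptions(precision=4,suppress=True)
def rel(G,T):
    s=r.sense();R=np.array(s['ee_rot']);P=np.array(s['tcp_pos']);Pt=np.array(G)+.047*T[:,2]
    rv=np.degrees(Ro.from_matrix(R.T@T).as_rotvec())/6
    print('turn units',rv,np.linalg.norm(rv)*6,'deg  shift(final axes)',T.T@(Pt-P),'shift(now axes)',R.T@(Pt-P),'world',Pt-P)
    return rv
E
python3 - <<'E'
from rel import *
for z in(.22,.26): 
  q,e,W0,W1=solve([.46,-.07,z],tool(35,30));print(np.round(q),e,W1)
  rel([.46,-.07,z],tool(35,30))
E
```

```text
time_s: 14.2
tcp_pos: [0.4263, -0.2867, 0.3194]
time_s: 15.4
tcp_pos: [0.4263, -0.2867, 0.3194]
time_s: 16.0
tcp_pos: [0.4263, -0.2866, 0.3194]
[-28.63, -5.39, -14.07, -21.67, -54.26, -112.31] [0.4263, -0.2866, 0.3194] 16.0
[ -32.    6.  -27.  -73.  -56. -158.] 8.947006094044087e-11 [ 0.2539 -0.2143  0.3653]
turn units [-1.8618  6.0887 15.2174] 98.97405440701137 deg  shift(final axes) [-0.0102 -0.1581  0.2282] shift(now axes) [0.2089 0.1063 0.1492] world [ 0.0671  0.24   -0.1229]
[ -31.    1.  -25.  -70.  -57. -167.] 6.162401183955673e-11 [ 0.2539 -0.2143  0.4053]
turn units [-1.8618  6.0887 15.2174] 98.97405440701137 deg  shift(final axes) [ 0.0245 -0.1581  0.2082] shift(now axes) [0.1991 0.1261 0.1159] world [ 0.0671  0.24   -0.0829]
```

```bash
python3 - <<'E'
from rel import *
s=r.sense();R=np.array(s['ee_rot']);T=tool(35,30)
a=R.T@T[:,2];ax=np.cross([0,0,1],a);ang=np.degrees(np.arccos(a[2]));print(ang,ax/np.linalg.norm(ax)*ang/6)
R2=R@Ro.from_rotvec(ax/np.linalg.norm(ax)*np.radians(ang)).as_matrix()
Pt=np.array([.46,-.07,.26])+.047*T[:,2];print('shift',R2.T@(Pt-np.array(s['tcp_pos'])))
print('then roll',np.degrees(Ro.from_matrix(R2.T@T).as_rotvec())/6)
for k in np.linspace(0,1,5):
    pass
q,e,_,_=solve([.46,-.07,.26],R2);print(np.round(q),e)
E
```

```text
34.1287924298755 [-5.1209  2.4761  0.    ]
shift [0.1558 0.0365 0.2082]
then roll [-0.      0.     15.7309]
[-31.   1. -25. -70. -57. -72.] 2.6965754081225917e-14
```

```bash
python3 -m handwheel '[[[-1.024,0.495,0,0,0,0,0.087],[-1.024,0.495,0,0,0,0,0.087],[-1.024,0.495,0,0,0,0,0.087],[-1.024,0.495,0,0,0,0,0.087],[-1.024,0.495,0,0,0,0,0.087],[0,0,0,0.026,0.0061,0.0347,0.087],[0,0,0,0.026,0.0061,0.0347,0.087],[0,0,0,0.026,0.0061,0.0347,0.087],[0,0,0,0.026,0.0061,0.0347,0.087],[0,0,0,0.026,0.0061,0.0347,0.087],[0,0,0,0.026,0.0061,0.0347,0.087],[0,0,0,0,0,0,0.087]]]'; python3 log.py
python3 - <<'E'
from rel import *
rel([.46,-.07,.26],tool(35,30))
rel([.4945,-.045,.18],tool(35,30))
for G in([.46,-.07,.26],[.46,-.07,.2],[.4945,-.045,.18],[.4945,-.045,.074]):
    q,e,_,_=solve(G,tool(35,30),[-31,10,-25,-80,-57,-150]);print(np.round(q),e)
E
```

```text
time_s: 17.2
tcp_pos: [0.4916, -0.0412, 0.2351]
ee_rot: [[-0.61, 0.362, 0.705], [0.79, 0.351, 0.503], [-0.065, 0.864, -0.5]]
wrist_force: [-0.1, -0.6, 0.1]
gripper_width: 1.003
gripper_force: 0.0
[-30.17, 1.4, -24.91, -69.81, -57.25, -71.99] [0.4916, -0.0412, 0.2351] 17.2
turn units [-0.0601 -0.065  15.759 ] 94.55574360037444 deg  shift(final axes) [ 0.0004  0.0055 -0.0022] shift(now axes) [-0.0055 -0.     -0.0022] world [ 0.0018 -0.0055  0.0014]
turn units [-0.0601 -0.065  15.759 ] 94.55574360037444 deg  shift(final axes) [-0.0476  0.0048  0.0747] shift(now axes) [-0.0016 -0.0479  0.0747] world [ 0.0363  0.0195 -0.0786]
[ -31.    1.  -25.  -70.  -57. -167.] 2.705100280131959e-14
[ -33.    8.  -28.  -75.  -56. -154.] 2.320667408983858e-10
[ -28.   12.  -27.  -80.  -52. -152.] 5.093961315843032e-13
[ -34.   27.  -31.  -91.  -54. -127.] 4.2343132672213716e-10
```

```bash
python3 -m handwheel '[[[0,0,1.313,0,0,0,0.087],[0,0,1.313,0,0,0,0.087],[0,0,1.313,0,0,0,0.087],[0,0,1.313,0,0,0,0.087],[0,0,1.313,0,0,0,0.087],[0,0,1.313,0,0,0,0.087],[0,0,1.313,0,0,0,0.087],[0,0,1.313,0,0,0,0.087],[0,0,1.313,0,0,0,0.087],[0,0,1.313,0,0,0,0.087],[0,0,1.313,0,0,0,0.087],[0,0,1.313,0,0,0,0.087]]]'
python3 - <<'E'
from rel import *
rel([.4945,-.045,.155],tool(35,30));print(r.sense()['joints'])
s=r.sense();b=cams_=None
from station import cams
import cv2
b=cams.capture("wrist")[:,:,::-1];cv2.imwrite("pics/wrist4.png",b)
hsv=cv2.cvtColor(b,cv2.COLOR_BGR2HSV);m=((hsv[...,0]<8)|(hsv[...,0]>172))&(hsv[...,1]>150)&(hsv[...,2]>60)
n,l,st,c=cv2.connectedComponentsWithStats(m.astype('uint8'));
for i in np.argsort(-st[1:,4])[:4]+1: print(st[i],c[i])
from h import watz
E
```

```text
time_s: 18.4
tcp_pos: [0.493, -0.0471, 0.2366]
ee_rot: [[0.412, 0.572, 0.709], [0.284, -0.82, 0.497], [0.866, -0.004, -0.5]]
wrist_force: [-0.7, -1.8, 0.2]
gripper_width: 0.998
gripper_force: 0.0
turn units [-0.0042  0.0046 -0.0384] 0.23359620589176225 deg  shift(final axes) [-0.0694 -0.0008  0.0899] shift(now axes) [-0.0694 -0.0005  0.0899] world [ 0.0349  0.0254 -0.1051]
[ -30.6429    1.4689  -24.5746  -69.6246  -57.3056 -166.8536]
[ 355  146   55  109 4326] [379.562  199.4584]
[ 280  360   88   54 2411] [324.9876 377.747 ]
[360 156   1   4   4] [360.  157.5]
[363 144   2   2   2] [363.5 144.5]
```

```bash
python3 -m handwheel '[[[0,0,0,-0.0231,-0.0002,0.03,0.087],[0,0,0,-0.0231,-0.0002,0.03,0.087],[0,0,0,-0.0231,-0.0002,0.03,0.087],[0,0,0,0,0,0,0.087]]]' | head -2
python3 - <<'E'
from rel import *
import cv2
from station import cams
rel([.4945,-.045,.072],tool(35,30))
b=cams.capture("wrist")[:,:,::-1];cv2.imwrite("pics/wrist5.png",b)
hsv=cv2.cvtColor(b,cv2.COLOR_BGR2HSV);m=((hsv[...,0]<8)|(hsv[...,0]>172))&(hsv[...,1]>130)&(hsv[...,2]>50)
n,l,st,c=cv2.connectedComponentsWithStats(m.astype('uint8'));
for i in np.argsort(-st[1:,4])[:4]+1: print(st[i],c[i])
E
```

```text
time_s: 18.85
tcp_pos: [0.5269, -0.0203, 0.1259]
turn units [-0.0554  0.0477 -0.0662] 0.5916683487469265 deg  shift(final axes) [-0.067   0.0016  0.0387] shift(now axes) [-0.0668  0.0023  0.0391] world [ 0.001  -0.0013 -0.0774]
[ 365   55   77  158 8504] [399.1684 131.5207]
[ 332  360   65   37 1963] [366.5527 375.3729]
[ 260  360   38   54 1599] [277.7423 383.6854]
[286 308  84  15 835] [327.6731 316.7389]
```

View pics/wrist5.png

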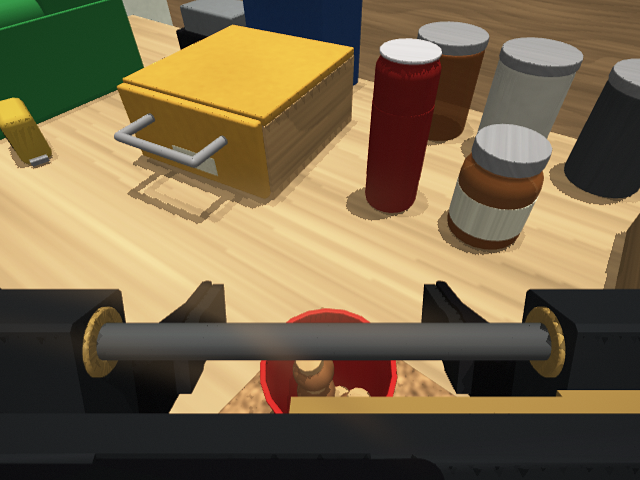

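The cup's rim spans columns 260–397 and is centred between the fingertips (225, 423). Descending, then closing.

```bash
python3 -m handwheel '[[[0,0,0,-0.0167,0.0005,0.0098,0.087],[0,0,0,-0.0167,0.0005,0.0098,0.087],[0,0,0,-0.0167,0.0005,0.0098,0.087],[0,0,0,-0.0167,0.0005,0.0098,0.087],[0,0,0,0,0,0,0.087],[0,0,0,0,0,0,0.087]]]'
python3 - <<'E'
from rel import *
rel([.4945,-.045,.072],tool(35,30))
E
```

```text
time_s: 19.5
tcp_pos: [0.5303, -0.023, 0.056]
ee_rot: [[0.406, 0.574, 0.711], [0.288, -0.819, 0.497], [0.867, 0.003, -0.498]]
wrist_force: [-1.5, 0.4, -0.1]
gripper_width: 1.002
gripper_force: 0.0
turn units [ 0.008  -0.0207  0.0275] 0.2120080090208907 deg  shift(final axes) [-0.0071 -0.0025  0.0027] shift(now axes) [-0.0071 -0.0025  0.0027] world [-0.0024  0.0013 -0.0075]
```

```bash
python3 -m handwheel '[[[0,0,0,-0.0068,-0.001,0.0027,0.087],[0,0,0,0,0,0,0],[0,0,0,0,0,0,0],[0,0,0,0,0,0,0],[0,0,0,0,0,0,0],[0,0,0,0,0,0,0],[0,0,0,0,0,0,0],[0,0,0,0,0,0,0]]]'
```

```text
time_s: 20.3
tcp_pos: [0.5285, -0.0219, 0.0478]
ee_rot: [[0.408, 0.574, 0.71], [0.286, -0.819, 0.498], [0.867, 0.0, -0.498]]
wrist_force: [-3.1, -1.7, 5.5]
gripper_width: 0.693
gripper_force: 30.0
```

```bash
python3 -m handwheel '[[[0,0,0,0.0087,0,-0.005,0],[0,0,0,0.0173,0,-0.01,0],[0,0,0,0.026,0,-0.015,0],[0,0,0,0.026,0,-0.015,0],[0,0,0,0.026,0,-0.015,0],[0,0,0,0.0173,0,-0.01,0],[0,0,0,0,0,0,0]]]'; python3 log.py
python3 - <<'E'
from rel import *
from station import cams
import cv2
cv2.imwrite("pics/wrist6.png",cams.capture("wrist")[:,:,::-1])
G=[.588,-.293,.185]
for yaw in(5,15,25,35):
  q0=r.sense()['joints']
  for roll in(0,-60,-120,-180):
    q,e,W0,W1=solve(G,tool(yaw,30,roll),q0);q0=q;print(yaw,roll,np.round(q),round(e,4),W0,W1)
rel(G,tool(20,30))
E
```

```text
time_s: 21.0
tcp_pos: [0.5288, -0.0222, 0.1896]
ee_rot: [[0.405, 0.574, 0.712], [0.29, -0.819, 0.496], [0.867, 0.006, -0.498]]
wrist_force: [0.6, -0.0, -1.9]
gripper_width: 0.692
gripper_force: 30.0
[-26.96, 7.87, -25.7, -76.17, -51.93, -158.51] [0.5288, -0.0222, 0.1896] 21.0
5 0 [ -40.   20.  -13.  -82.  -38. -164.] 0.0 [ 0.4175 -0.3527  0.4632] [ 0.3372 -0.3149  0.3303]
5 -60 [ -40.   20.  -13.  -82.  -38. -104.] 0.0 [ 0.4175 -0.3527  0.4632] [ 0.3372 -0.3149  0.3303]
5 -120 [-40.  20. -13. -82. -38. -44.] 0.0 [ 0.4175 -0.3527  0.4632] [ 0.3372 -0.3149  0.3303]
5 -180 [-40.  20. -13. -82. -38.  16.] 0.0 [ 0.4175 -0.3527  0.4632] [ 0.3372 -0.3149  0.3303]
15 0 [ -42.   23.   -9.  -76.  -48. -163.] 0.0 [ 0.4307 -0.3832  0.4627] [ 0.3448 -0.3582  0.3303]
15 -60 [ -42.   23.   -9.  -76.  -48. -103.] 0.0 [ 0.4307 -0.3832  0.4627] [ 0.3448 -0.3582  0.3303]
15 -120 [-42.  23.  -9. -76. -48. -43.] 0.0 [ 0.4307 -0.3832  0.4627] [ 0.3448 -0.3582  0.3303]
15 -180 [-42.  23.  -9. -76. -48.  17.] 0.0 [ 0.4307 -0.3832  0.4627] [ 0.3448 -0.3582  0.3303]
25 0 [ -43.   26.   -4.  -71.  -58. -162.] 
[... 219 characters left out ...]
0.4619] [ 0.3598 -0.3994  0.3303]
25 -180 [-43.  26.  -4. -71. -58.  18.] 0.0 [ 0.4496 -0.4122  0.4619] [ 0.3598 -0.3994  0.3303]
35 0 [ -43.   29.    1.  -67.  -67. -161.] 0.0 [ 0.474  -0.4379  0.4608] [ 0.3818 -0.4374  0.3303]
35 -60 [ -43.   29.    1.  -67.  -67. -101.] 0.0 [ 0.474  -0.4379  0.4608] [ 0.3818 -0.4374  0.3303]
35 -120 [-43.  29.   1. -67. -67. -41.] 0.0 [ 0.474  -0.4379  0.4608] [ 0.3818 -0.4374  0.3303]
35 -180 [-43.  29.   1. -67. -67.  19.] 0.0 [ 0.474  -0.4379  0.4608] [ 0.3818 -0.4374  0.3303]
turn units [-2.158  -0.0103  1.2667] 15.014024432293812 deg  shift(final axes) [-0.0203  0.2753  0.0168] shift(now axes) [-0.0564  0.267  -0.0449] world [ 0.0983 -0.2572 -0.026 ]
```

```bash
python3 -m handwheel '[[[0,0,0,-0.003,0.0144,-0.0024,0],[0,0,0,-0.006,0.0285,-0.0048,0],[0,0,0,-0.007,0.0333,-0.0056,0],[0,0,0,-0.007,0.0333,-0.0056,0],[0,0,0,-0.007,0.0333,-0.0056,0],[0,0,0,-0.007,0.0333,-0.0056,0],[0,0,0,-0.007,0.0333,-0.0056,0],[0,0,0,-0.007,0.0333,-0.0056,0],[0,0,0,-0.005,0.0238,-0.004,0],[-0.72,0,0.42,0,0,0,0],[-0.72,0,0.42,0,0,0,0],[-0.72,0,0.42,0,0,0,0]]]'; python3 log.py
python3 - <<'E'
from rel import *
rel([.588,-.293,.185],tool(20,30))
E
```

```text
time_s: 22.25
tcp_pos: [0.6251, -0.2802, 0.1558]
ee_rot: [[0.476, 0.337, 0.813], [0.163, -0.942, 0.294], [0.864, -0.007, -0.503]]
wrist_force: [-0.3, 0.2, -1.7]
gripper_width: 0.695
gripper_force: 30.0
[-42.31, 24.38, -6.75, -73.79, -52.78, -162.48] [0.6251, -0.2802, 0.1558] 22.25
turn units [ 0.0127  0.0331 -0.0891] 0.5753950148160234 deg  shift(final axes) [ 0.0056 -0.0007 -0.0016] shift(now axes) [ 0.0056 -0.0007 -0.0016] world [0.0011 0.0011 0.0057]
```

```bash
python3 -m handwheel '[[[0,0,-0.8,0.0056,0,-0.0016,0],[0,0,-1.4,0,0,0,0],[0,0,-1.4,0,0,0,0],[0,0,-1.4,0,0,0,0],[0,0,-1.4,0,0,0,0],[0,0,-1.4,0,0,0,0],[0,0,-1.4,0,0,0,0],[0,0,-1.4,0,0,0,0],[0,0,-1.4,0,0,0,0],[0,0,-1.4,0,0,0,0],[0,0,-1.4,0,0,0,0],[0,0,-1.2,0,0,0,0]]]' 
python3 -m handwheel '[[[0,0,-1.2,0,0,0,0],[0,0,-1.2,0,0,0,0],[0,0,-1.2,0,0,0,0],[0,0,-1.2,0,0,0,0],[0,0,-1.2,0,0,0,0],[0,0,-1.2,0,0,0,0],[0,0,-1.2,0,0,0,0],[0,0,-1.2,0,0,0,0],[0,0,-1.2,0,0,0,0],[0,0,-1.2,0,0,0,0],[0,0,-1.2,0,0,0,0],[0,0,-0.8,0,0,0,0]]]' ; python3 log.py
```

```text
time_s: 23.45
tcp_pos: [0.6266, -0.2791, 0.1621]
ee_rot: [[-0.391, 0.434, 0.812], [0.916, 0.268, 0.298], [-0.088, 0.86, -0.503]]
wrist_force: [0.6, -0.1, -2.1]
gripper_width: 0.691
gripper_force: 30.0
time_s: 24.65
tcp_pos: [0.6269, -0.2792, 0.1626]
ee_rot: [[-0.472, -0.343, 0.812], [-0.17, 0.939, 0.297], [-0.865, 0.003, -0.502]]
wrist_force: [0.5, 0.7, -1.6]
gripper_width: 0.69
gripper_force: 30.0
[-42.01, 23.92, -6.36, -73.28, -52.97, 16.84] [0.6269, -0.2792, 0.1626] 24.65
```

```bash
python3 -m handwheel '[[[0,0,0,-0.0217,0,0.0125,0],[0,0,0,0.0217,0,-0.0125,0],[0,0,0,-0.0217,0,0.0125,0],[0,0,0,0.0217,0,-0.0125,0],[0,0,0,-0.0217,0,0.0125,0],[0,0,0,0.0217,0,-0.0125,0],[0,0,0,-0.0217,0,0.0125,0],[0,0,0,0.0217,0,-0.0125,0],[0,0,0,0,0,0,0],[0,0,0,0,0,0,0]]]' 
python3 - <<'E'
from h import *
a=cams.capture("top")[:,:,::-1];b=cams.capture("wrist")[:,:,::-1];c=cams.capture("scene")[:,:,::-1]
for n,i in zip(("t","w","s"),(a,b,c)): cv2.imwrite(f"pics/pour_{n}.png",i)
f=[]
for i in range(6): f.append(r.sense()['wrist_force']);cams.capture("top")
print(np.mean(f,0),r.sense()['time_s'])
E
```

```text
time_s: 25.65
tcp_pos: [0.627, -0.279, 0.1636]
ee_rot: [[-0.473, -0.34, 0.813], [-0.166, 0.94, 0.297], [-0.865, 0.006, -0.501]]
wrist_force: [0.2, -1.1, -0.8]
gripper_width: 0.692
gripper_force: 30.0
[-0.03498605 -0.22193509 -0.78389937] 26.1
```

```bash
python3 -m handwheel '[[[0,-1.25,0,-0.005,0,0,0],[0,-1.25,0,-0.005,0,0,0],[0,0,0,-0.0217,0,0.0125,0],[0,0,0,0.0217,0,-0.0125,0],[0,0,0,-0.0217,0,0.0125,0],[0,0,0,0.0217,0,-0.0125,0],[0,0,0,-0.0217,0,0.0125,0],[0,0,0,0.0217,0,-0.0125,0],[0,0,0,0,0,0,0],[0,0,0,0,0,0,0]]]' 
python3 - <<'E'
from h import *
a=cams.capture("top")[:,:,::-1];b=cams.capture("wrist")[:,:,::-1];c=cams.capture("scene")[:,:,::-1]
f=cv2.INTER_CUBIC
A=cv2.resize(a[170:270,385:505],(400,300),interpolation=f);B=cv2.resize(b[270:420,220:420],(400,300),interpolation=f);C=cv2.resize(c[230:380,140:340],(400,300),interpolation=f)
B0=cv2.resize(cv2.imread("pics/wrist6.png")[270:420,220:420],(400,300),interpolation=f)
cv2.imwrite("pics/mont.png",np.vstack([np.hstack([A,B]),np.hstack([C,B0])]))
fs=[]
for i in range(4): fs.append(r.sense()['wrist_force']);cams.capture("top")
print(np.mean(fs,0))
E
```

```text
time_s: 27.1
tcp_pos: [0.6318, -0.2768, 0.1753]
ee_rot: [[-0.244, -0.341, 0.908], [-0.086, 0.94, 0.33], [-0.966, 0.003, -0.258]]
wrist_force: [-0.2, 0.1, 0.0]
gripper_width: 0.697
gripper_force: 30.0
[ 0.46755071  0.59108979 -1.17906826]
```

View pics/mont.png

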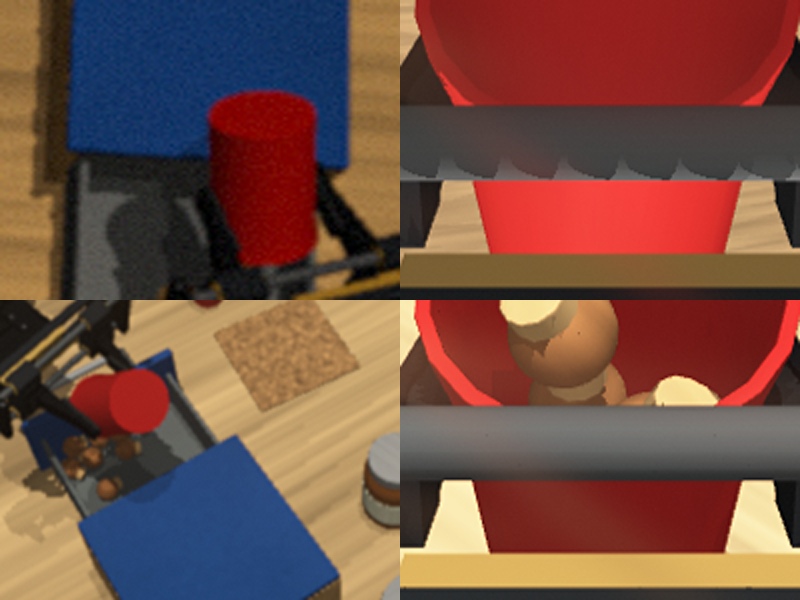

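The montage shows knobs lying in the blue drawer (scene crop, near (70–130, 440–490)) and a plain red interior in the cup (wrist crop). I'll check the cup interior numerically for leftover knob colour.

```bash
python3 - <<'E'
from h import *
def chk(b,name):
    print(name)
    h=cv2.cvtColor(b,cv2.COLOR_BGR2HSV)
    red=((h[...,0]<6)|(h[...,0]>174))&(h[...,1]>140)
    for row in range(215,325,10):
        e=np.where(red[row,220:430])[0]
        if len(e): 
            lo,hi=e[0]+220,e[-1]+220; print(row,lo,hi,'nonred',int((~red[row,lo:hi]).sum()))
chk(cv2.imread("pics/wrist6.png"),'full')
b=cams.capture("wrist")[:,:,::-1].copy();cv2.imwrite("pics/wrist7.png",b);chk(b,'now')
# knobs in the drawer: brown blobs
c=cams.capture("scene")[:,:,::-1].copy();h=cv2.cvtColor(c,cv2.COLOR_BGR2HSV)
m=(h[...,0]>6)&(h[...,0]<18)&(h[...,1]>90);n,l,st,cc=cv2.connectedComponentsWithStats(m[280:345,150:220].astype('uint8'));print(st[1:],cc[1:]+[150,280])
E
```

```text
full
215 262 407 nonred 0
225 249 405 nonred 0
235 239 407 nonred 0
245 234 413 nonred 0
255 229 417 nonred 21
265 228 419 nonred 49
275 228 420 nonred 57
285 230 417 nonred 55
295 233 415 nonred 53
305 237 410 nonred 48
315 242 404 nonred 79
now
215 262 386 nonred 0
225 249 398 nonred 0
235 239 408 nonred 0
245 234 414 nonred 0
255 229 417 nonred 0
265 228 419 nonred 0
275 228 420 nonred 0
285 230 418 nonred 0
295 233 415 nonred 0
305 237 410 nonred 0
315 243 404 nonred 0
[[  0   0  35  17 100]
 [  0   2   1   1   1]
 [  0   5   1   1   1]
 [  0  14   5  10  13]
 [ 21  17  40  23 475]
 [  0  25  25  24 193]
 [ 38  38  13  12 114]
 [ 25  49   6  11  13]
 [ 28  61   1   1   1]
 [ 28  63   1   1   1]] [[163.26       285.78      ]
 [150.         282.        ]
 [150.         285.        ]
 [151.76923077 299.15384615]
 [187.05052632 305.82315789]
 [160.41968912 319.01554404]
 [194.09649123 323.57894737]
 [178.         334.30769231]
 [178.         341.        ]
 [178.         343.        ]]
```

```bash
python3 -m handwheel '[[[0,1.25,0,0.005,0,0,0],[0,1.25,0,0.005,0,0,0],[0,0,1.4,0,0,0,0],[0,0,1.4,0,0,0,0],[0,0,1.4,0,0,0,0],[0,0,1.4,0,0,0,0],[0,0,1.4,0,0,0,0],[0,0,1.4,0,0,0,0],[0,0,1.4,0,0,0,0],[0,0,1.4,0,0,0,0],[0,0,1.4,0,0,0,0],[0,0,1.4,0,0,0,0]]]' | head -1
python3 -m handwheel '[[[0,0,1.4,0,0,0,0],[0,0,1.4,0,0,0,0],[0,0,1.4,0,0,0,0],[0,0,1.4,0,0,0,0],[0,0,1.4,0,0,0,0],[0,0,1.4,0,0,0,0],[0,0,1.4,0,0,0,0],[0,0,1.4,0,0,0,0],[0,0,1.4,0,0,0,0],[0,0,1.4,0,0,0,0],[0,0,1.4,0,0,0,0],[0,0,0,0,0,0,0]]]'; python3 log.py
python3 - <<'E'
from rel import *
rel([.5076,-.0452,.2],tool(35,29.87))
E
```

```text
time_s: 28.75
time_s: 29.95
tcp_pos: [0.6288, -0.2775, 0.166]
ee_rot: [[0.447, 0.371, 0.814], [0.228, -0.927, 0.297], [0.865, 0.052, -0.499]]
wrist_force: [0.7, 0.9, -1.6]
gripper_width: 0.694
gripper_force: 30.0
[-41.8, 23.68, -6.29, -73.34, -52.9, -159.86] [0.6288, -0.2775, 0.166] 29.95
turn units [ 2.1535  0.0795 -0.6648] 13.53113265949394 deg  shift(final axes) [ 0.0464 -0.2598  0.0596] shift(now axes) [ 0.0282 -0.2691 -0.0007] world [-0.0878  0.2557  0.0106]
```

```bash
python3 -m handwheel '[[[0,0,0,0.008,-0.014,-0.002,0],[0,0,0,0.003,-0.029,0,0],[0,0,0,0.003,-0.033,0,0],[0,0,0,0.003,-0.033,0,0],[0,0,0,0.003,-0.033,0,0],[0,0,0,0.003,-0.033,0,0],[0,0,0,0.003,-0.033,0,0],[0,0,0,0.003,-0.033,0,0],[0,0,0,0,-0.028,0,0],[1.08,0.04,-0.33,0,0,0,0],[1.08,0.04,-0.33,0,0,0,0],[0,0,0,0,0,0,0]]]'
python3 - <<'E'
from rel import *
rel([.5076,-.0452,.09],tool(35,29.87))
from station import cams
import cv2
b=cams.capture("scene")[:,:,::-1].copy();cv2.imwrite("pics/scene3.png",b)
E
```

```text
time_s: 31.15
tcp_pos: [0.5418, -0.0235, 0.1784]
ee_rot: [[0.405, 0.576, 0.71], [0.289, -0.818, 0.498], [0.867, 0.004, -0.498]]
wrist_force: [0.3, 1.1, -1.5]
gripper_width: 0.695
gripper_force: 30.0
turn units [-0.0053  0.0002  0.0435] 0.2628900810517775 deg  shift(final axes) [-0.0968 -0.0018  0.0559] shift(now axes) [-0.0968 -0.0022  0.0559] world [-0.0008  0.0017 -0.1118]
```

Orientation matches the pick. Lowering to just above the mat.

```bash
python3 -m handwheel '[[[0,0,0,-0.0175,-0.0004,0.01,0],[0,0,0,-0.025,-0.0006,0.0145,0],[0,0,0,-0.025,-0.0006,0.0145,0],[0,0,0,-0.0175,-0.0004,0.01,0],[0,0,0,-0.01,0,0.006,0],[0,0,0,0,0,0,0],[0,0,0,0,0,0,0]]]'
python3 - <<'E'
from rel import *
rel([.5076,-.0452,.0712],tool(35,29.87));print(r.sense()['wrist_force'])
E
```

```text
time_s: 31.9
tcp_pos: [0.5395, -0.0202, 0.0687]
ee_rot: [[0.408, 0.574, 0.71], [0.286, -0.819, 0.497], [0.867, 0.0, -0.498]]
wrist_force: [0.2, 0.5, -0.5]
gripper_width: 0.693
gripper_force: 30.0
turn units [ 0.0019 -0.0004  0.0015] 0.014638896399689065 deg  shift(final axes) [-0.018   0.0022  0.0106] shift(now axes) [-0.018   0.0022  0.0106] world [ 0.0015 -0.0017 -0.0209]
[ 0.2392  0.4585 -0.5013]
```

```bash
python3 -m handwheel '[[[0,0,0,-0.0078,0,0.0045,0],[0,0,0,-0.0043,0,0.0025,0],[0,0,0,-0.0026,0,0.0015,0],[0,0,0,-0.0013,0,0.0007,0],[0,0,0,0,0,0,0],[0,0,0,0,0,0,0]]]'
python3 -m handwheel '[[[0,0,0,-0.0009,0,0.0005,0],[0,0,0,0,0,0,0]]]' | sed -n 2,4p
```

```text
time_s: 32.5
tcp_pos: [0.5397, -0.0205, 0.05]
ee_rot: [[0.408, 0.574, 0.71], [0.286, -0.819, 0.497], [0.867, -0.0, -0.498]]
wrist_force: [0.7, -0.4, -0.7]
gripper_width: 0.696
gripper_force: 30.0
tcp_pos: [0.5395, -0.0205, 0.0487]
ee_rot: [[0.408, 0.574, 0.71], [0.285, -0.819, 0.498], [0.867, -0.001, -0.498]]
wrist_force: [-0.0, 0.3, -1.1]
```

```bash
python3 -m handwheel '[[[0,0,0,-0.0006,0,0.0004,0],[0,0,0,0,0,0,0]]]' | sed -n 2,4p
python3 -m handwheel '[[[0,0,0,-0.0006,0,0.0004,0],[0,0,0,0,0,0,0]]]' | sed -n 2,4p
```

```text
tcp_pos: [0.5396, -0.0204, 0.0479]
ee_rot: [[0.408, 0.574, 0.71], [0.285, -0.819, 0.498], [0.867, -0.001, -0.498]]
wrist_force: [-0.2, 0.1, -1.4]
tcp_pos: [0.5398, -0.0202, 0.0479]
ee_rot: [[0.407, 0.574, 0.711], [0.285, -0.819, 0.498], [0.868, -0.0, -0.497]]
wrist_force: [-1.5, 0.3, 2.5]
```

Contact is felt: the force rose to +2.5 N at the pick height. Releasing and lifting straight up.

```bash
python3 -m handwheel '[[[0,0,0,0,0,0,0.07],[0,0,0,0,0,0,0.07],[0,0,0,0,0,0,0.087],[0,0,0,0,0,0,0.087],[0,0,0,0,0,0,0.087],[0,0,0,0.0087,0,-0.005,0.087],[0,0,0,0.0173,0,-0.01,0.087],[0,0,0,0.026,0,-0.015,0.087],[0,0,0,0.026,0,-0.015,0.087],[0,0,0,0.026,0,-0.015,0.087],[0,0,0,0.026,0,-0.015,0.087],[0,0,0,0,0,0,0.087]]]'; python3 log.py
python3 - <<'E'
from h import *
b=cams.capture("top")[:,:,::-1].copy();cv2.imwrite("pics/top5.png",b)
c=cams.capture("scene")[:,:,::-1].copy();cv2.imwrite("pics/scene5.png",c)
h=cv2.cvtColor(c,cv2.COLOR_BGR2HSV);red=((h[...,0]<6)|(h[...,0]>174))&(h[...,1]>140)
n,l,st,cc=cv2.connectedComponentsWithStats(red.astype('uint8'))
for i in np.argsort(-st[1:,4])[:5]+1: print(st[i],cc[i])
print('scene expected rim/base ctr',proj("scene",[[.5076,-.0452,.104],[.5076,-.0452,.004]]))
# brown knob blobs in open drawer, top view
h=cv2.cvtColor(b,cv2.COLOR_BGR2HSV)
poly=proj("top",[[.5,-.2,.03],[.5,-.365,.03],[.65,-.365,.03],[.65,-.2,.03]]);print(poly)
E
```

```text
time_s: 34.3
tcp_pos: [0.5409, -0.0207, 0.2025]
ee_rot: [[0.4, 0.575, 0.714], [0.29, -0.818, 0.496], [0.87, 0.009, -0.494]]
wrist_force: [0.9, -0.1, 0.9]
gripper_width: 0.998
gripper_force: 0.0
[-25.57, 7.33, -24.04, -75.34, -51.39, -161.21] [0.5409, -0.0207, 0.2025] 34.3
[ 270  151   31   58 1285] [285.89105058 180.13774319]
[269 219  27  44 976] [282.57889344 239.92827869]
[358 270  28  45 752] [370.05984043 293.99601064]
[235 205  16  29 347] [242.83573487 219.53602305]
scene expected rim/base ctr [[279.55079457 229.43343784]
 [281.34435746 254.75120711]]
[[402.89445365 286.0062173 ]
 [474.07494371 292.94012121]
 [475.90512944 230.31025682]
 [406.66147404 223.70106597]]
```

The cup stands upright near the mat centre (scene blob 27×44 px at (283,240), as projected). Next I'll plan the reorientation back to the handle grasp, checking joint continuity.

```bash
python3 - <<'E'
from rel import *
s=r.sense();R=np.array(s['ee_rot']);P=np.array(s['tcp_pos']);T=np.array([[.032,-.9995,0],[-.9995,-.032,0],[0,0,-1]]).astype(float)
# stage 1 roll, stage 2 minimal z swing, stage 3 roll
for roll in(-60,-90,-120,-150):
    R1=R@E('z',roll);Pt=np.array([.449,-.284,.28])
    a=R1.T@T[:,2];ax=np.cross([0,0,1],a);ax/=np.linalg.norm(ax);ang=np.degrees(np.arccos(a[2]))
    q=s['joints'];tr=[]
    q,e=ik(p,-1,P,R1,q)
    for k in np.linspace(.2,1,5):
        q,e=ik(p,-1,P+[0,0,.05*k],R1@Ro.from_rotvec(ax*np.radians(ang*k)).as_matrix(),q);tr.append((np.round(q).tolist(),round(e,3)))
    R2=R1@Ro.from_rotvec(ax*np.radians(ang)).as_matrix()
    print(roll,'swing units',ax*ang/6,ang,'\n',tr,'\n final roll',np.degrees(Ro.from_matrix(R2.T@T).as_rotvec())/6)
E
```

```text
-60 swing units [ 8.6937 -5.0034  0.    ] 60.18437730979923 
 [([-12.0, 3.0, -21.0, -54.0, -42.0, -129.0], np.float64(0.0)), ([0.0, 2.0, -21.0, -31.0, -41.0, -157.0], np.float64(0.0)), ([8.0, 3.0, -18.0, -15.0, -48.0, -175.0], np.float64(0.0)), ([9.0, 7.0, -11.0, -9.0, -61.0, -177.0], np.float64(0.207)), ([10.0, 13.0, -3.0, -5.0, -74.0, -177.0], np.float64(0.443))] 
 final roll [ -0.       0.     -29.4602]
-90 swing units [10.0307  0.0138 -0.    ] 60.18437730979923 
 [([-12.0, 3.0, -21.0, -54.0, -42.0, -99.0], np.float64(0.0)), ([0.0, 2.0, -21.0, -31.0, -41.0, -127.0], np.float64(0.0)), ([8.0, 3.0, -18.0, -15.0, -48.0, -145.0], np.float64(0.0)), ([12.0, 7.0, -13.0, -5.0, -60.0, -155.0], np.float64(0.0)), ([15.0, 12.0, -6.0, 0.0, -72.0, -160.0], np.float64(0.0))] 
 final roll [ -0.      -0.     -24.4602]
-120 swing units [ 8.68    5.0273 -0.    ] 60.18437730979923 
 [([-12.0, 3.0, -21.0, -54.0, -42.0, -69.0], np.float64(0.0)), ([0.0, 2.0, -21.0, -31.0, -41.0, -97.0], np.float64(0.0)), ([8.0, 3.0, -18.0, -15.0, -48.0, -115.0], np.float64(0.0)), ([12.0, 7.0, -13.0, -5.0, -60.0, -125.0], np.float64(0.0)), ([15.0, 12.0, -6.0, 0.0, -72.0, -130.0], np.float64(0.0))] 
 final roll [  0.       0.     -19.4602]
-150 swing units [ 5.0034  8.6937 -0.    ] 60.18437730979923 
 [([-12.0, 3.0, -21.0, -54.0, -42.0, -39.0], np.float64(0.0)), ([0.0, 2.0, -21.0, -31.0, -41.0, -67.0], np.float64(0.0)), ([8.0, 3.0, -18.0, -15.0, -48.0, -85.0], np.float64(0.0)), ([12.0, 7.0, -13.0, -5.0, -60.0, -95.0], np.float64(0.0)), ([15.0, 12.0, -6.0, 0.0, -72.0, -100.0], np.float64(0.0))] 
 final roll [  0.      -0.     -14.4602]
```

```bash
python3 -m handwheel '[[[0,0,0,0.04,0,-0.023,0.06],[0,0,-1.364,0,0,0,0.06],[0,0,-1.364,0,0,0,0.06],[0,0,-1.364,0,0,0,0.06],[0,0,-1.364,0,0,0,0.06],[0,0,-1.364,0,0,0,0.06],[0,0,-1.364,0,0,0,0.06],[0,0,-1.364,0,0,0,0.06],[0,0,-1.364,0,0,0,0.06],[0,0,-1.364,0,0,0,0.06],[0,0,-1.364,0,0,0,0.06],[0,0,-1.364,0,0,0,0.06]]]' | head -1
python3 -m handwheel '[[[1.254,0,0,0,0,0,0.036],[1.254,0,0,0,0,0,0.036],[1.254,0,0,0,0,0,0.036],[1.254,0,0,0,0,0,0.036],[1.254,0,0,0,0,0,0.036],[1.254,0,0,0,0,0,0.036],[1.254,0,0,0,0,0,0.036],[1.254,0,0,0,0,0,0.036],[0,0,0,0,0,0,0.036],[0,0,0,0,0,0,0.036]]]'; python3 log.py
python3 - <<'E'
from rel import *
T=np.array([[.032,-.9995,0],[-.9995,-.032,0],[0,0,-1]])
rel(np.array([.449,-.284,.12])+[0,0,.047],T)
E
```

```text
time_s: 35.6
time_s: 36.6
tcp_pos: [0.5347, -0.0192, 0.2354]
ee_rot: [[-0.58, 0.813, 0.047], [0.814, 0.578, 0.052], [0.016, 0.068, -0.998]]
wrist_force: [0.2, -1.3, -0.4]
gripper_width: 0.416
gripper_force: 0.0
[13.81, 10.07, -9.04, -2.46, -67.6, -157.51] [0.5347, -0.0192, 0.2354] 36.6
turn units [  0.4417   0.777  -24.3887] 146.43039734023182 deg  shift(final axes) [0.2619 0.0941 0.1154] shift(now axes) [-0.1678 -0.2305  0.0973] world [-0.0857 -0.2648 -0.1154]
```

```bash
python3 -m handwheel '[[[0,0,0,-0.0276,-0.0371,-0.003,0.036],[0,0,0,-0.0276,-0.0371,-0.003,0.036],[0,0,0,-0.0276,-0.0371,-0.003,0.036],[0,0,0,-0.0276,-0.0371,-0.003,0.036],[0,0,0,-0.0276,-0.0371,-0.003,0.036],[0,0,0,-0.0276,-0.0371,-0.003,0.036],[0,0,-1.36,0,0,0,0.036],[0,0,-1.36,0,0,0,0.036],[0,0,-1.36,0,0,0,0.036],[0,0,-1.36,0,0,0,0.036],[0,0,-1.36,0,0,0,0.036],[0,0,-1.36,0,0,0,0.036]]]' | head -1
python3 -m handwheel '[[[0,0,-1.36,0,0,0,0.036],[0,0,-1.36,0,0,0,0.036],[0,0,-1.36,0,0,0,0.036],[0,0,-1.36,0,0,0,0.036],[0,0,-1.36,0,0,0,0.036],[0,0,-1.36,0,0,0,0.036],[0,0,-1.36,0,0,0,0.036],[0,0,-1.36,0,0,0,0.036],[0,0,-1.36,0,0,0,0.036],[0,0,-1.36,0,0,0,0.036],[0,0,-1.36,0,0,0,0.036],[0,0,-1.36,0,0,0,0.036]]]'
python3 log.py; python3 - <<'E'
from rel import *
from h import cams,cv2,proj
T=np.array([[.032,-.9995,0],[-.9995,-.032,0],[0,0,-1]])
rel(np.array([.449,-.284,.0315])+[0,0,.047],T)
c=cams.capture("scene")[:,:,::-1].copy();cv2.imwrite("pics/scene6.png",c);t=cams.capture("top")[:,:,::-1].copy();cv2.imwrite("pics/top6.png",t)
w=cams.capture("wrist")[:,:,::-1].copy();cv2.imwrite("pics/wrist8.png",w)
E
```

```text
time_s: 37.8
time_s: 39.0
tcp_pos: [0.4476, -0.2842, 0.2373]
ee_rot: [[0.045, -0.998, 0.051], [-0.998, -0.043, 0.053], [-0.051, -0.054, -0.997]]
wrist_force: [0.0, -0.1, -0.1]
gripper_width: 0.419
gripper_force: 0.0
[-17.44, 10.58, -7.53, -4.05, -70.04, 21.28] [0.4476, -0.2842, 0.2373] 39.0
turn units [-0.51    0.4916  0.1142] 4.305107416964153 deg  shift(final axes) [-0.0001 -0.0014  0.2058] shift(now axes) [0.0104 0.0097 0.2053] world [ 0.0014  0.0002 -0.2058]
```

```bash
python3 -m handwheel '[[[-0.51,0.492,0.114,0,0,0,0.036],[0,0,0,0,-0.0014,0.035,0.036],[0,0,0,0,0,0.045,0.036],[0,0,0,0,0,0.045,0.036],[0,0,0,0,0,0,0.036]]]' | sed -n 2,5p
python3 - <<'E'
from rel import *
from h import cams,cv2,proj
T=np.array([[.032,-.9995,0],[-.9995,-.032,0],[0,0,-1]])
rel(np.array([.449,-.284,.0315])+[0,0,.047],T)
a=cv2.imread("pics/top0.png").astype(int);b=cv2.imread("pics/top6.png").astype(int)
d=(np.abs(a-b).max(2)>45).astype('uint8');n,l,st,cc=cv2.connectedComponentsWithStats(d)
for i in range(1,n):
    if st[i,4]>=12: print(st[i],cc[i].round())
h=cv2.cvtColor(cv2.imread("pics/scene6.png"),cv2.COLOR_BGR2HSV)
print(proj("scene",[[.51,-.21,.03],[.51,-.36,.03],[.64,-.36,.03],[.64,-.21,.03]]))
E
```

```text
tcp_pos: [0.4451, -0.2823, 0.1071]
ee_rot: [[0.023, -1.0, -0.013], [-1.0, -0.023, 0.005], [-0.005, 0.013, -1.0]]
wrist_force: [-1.6, 0.2, 0.7]
gripper_width: 0.414
turn units [ 0.1237  0.0476 -0.0849] 0.944327970086247 deg  shift(final axes) [ 0.0018 -0.0039  0.0756] shift(now axes) [ 0.0021 -0.0049  0.0755] world [ 0.0039 -0.0017 -0.0756]
[  211   187   392   293 31295] [417. 335.]
[ 571  252   52   66 1954] [599. 286.]
[322 255  29  16 174] [336. 261.]
[317 266  35  35 547] [335. 282.]
[317 273   5   8  17] [319. 276.]
[339 331  15  15 143] [346. 338.]
[   0  342  122  138 7794] [ 36. 415.]
[437 374   5   9  19] [439. 378.]
[378 385   5   6  14] [380. 388.]
[428 388  11  38  84] [433. 407.]
[[222.5205 279.3736]
 [163.9326 309.5012]
 [188.4938 352.9744]
 [249.3973 319.1322]]
```

```bash
python3 -m handwheel '[[[0,0,0,0,0,0.03,0.036],[0,0,0,0,0,0.03,0.036],[0,0,0,0,0,0.0156,0.036],[0,0,0,0,0,0,0.036],[0,0,0,0,0,0,0.036]]]' | sed -n 2,5p
python3 -m handwheel '[[[0,0,0,0,0,0,0],[0,0,0,0,0,0,0],[0,0,0,0,0,0,0],[0,0,0,0,0,0,0],[0,0,0,0,0,0,0],[0,0,0,0,0,0,0]]]'
python3 - <<'E'
import cv2,numpy as np
for f in("top0","top6"):
    h=cv2.cvtColor(cv2.imread(f"pics/{f}.png"),cv2.COLOR_BGR2HSV);red=((h[...,0]<6)|(h[...,0]>174))&(h[...,1]>140)&(h[...,2]>40)
    n,l,st,cc=cv2.connectedComponentsWithStats(red.astype('uint8'))
    print(f,[(st[i].tolist(),cc[i].round(1).tolist()) for i in range(1,n) if st[i,4]>60])
E
```

```text
tcp_pos: [0.452, -0.2851, 0.0394]
ee_rot: [[0.027, -1.0, 0.003], [-1.0, -0.027, -0.003], [0.003, -0.003, -1.0]]
wrist_force: [0.9, -0.0, 0.5]
gripper_width: 0.412
time_s: 40.75
tcp_pos: [0.4494, -0.2843, 0.0378]
ee_rot: [[0.028, -1.0, -0.002], [-1.0, -0.028, -0.001], [0.001, 0.002, -1.0]]
wrist_force: [-4.0, -0.2, 6.3]
gripper_width: 0.101
gripper_force: 30.0
top0 [([322, 260, 31, 34, 365], [336.4, 275.2]), ([255, 320, 45, 46, 1564], [277.0, 342.2]), ([339, 326, 20, 20, 310], [348.3, 335.2])]
top6 [([322, 255, 30, 35, 778], [336.0, 271.5]), ([255, 320, 45, 45, 1577], [277.0, 342.1]), ([338, 325, 21, 21, 310], [348.4, 335.3])]
```

Handle gripped (9 mm, 30 N), and the other cups have not moved. Pushing shut.

```bash
python3 -m handwheel '[[[0,0,0,0,-0.006,0,0],[0,0,0,0,-0.012,0,0],[0,0,0,0,-0.015,0,0],[0,0,0,0,-0.015,0,0],[0,0,0,0,-0.015,0,0],[0,0,0,0,-0.015,0,0],[0,0,0,0,-0.015,0,0],[0,0,0,0,-0.015,0,0],[0,0,0,0,-0.012,0,0],[0,0,0,0,-0.006,0,0],[0,0,0,0,0,0,0]]]'
python3 -m handwheel '[[[0,0,0,0,-0.003,0,0],[0,0,0,0,-0.003,0,0],[0,0,0,0,-0.002,0,0],[0,0,0,0,0,0,0]]]'
```

```text
time_s: 41.85
tcp_pos: [0.5782, -0.2815, 0.0379]
ee_rot: [[0.028, -1.0, 0.003], [-1.0, -0.028, -0.002], [0.003, -0.003, -1.0]]
wrist_force: [-1.0, -3.2, 2.4]
gripper_width: 0.103
gripper_force: 30.0
time_s: 42.25
tcp_pos: [0.5842, -0.2813, 0.0378]
ee_rot: [[0.028, -1.0, -0.0], [-1.0, -0.028, -0.002], [0.002, 0.0, -1.0]]
wrist_force: [-3.3, -4.0, 4.6]
gripper_width: 0.103
gripper_force: 30.0
```

```bash
for i in 1; do python3 -m handwheel '[[[0,0,0,0,-0.0015,0,0],[0,0,0,0,0,0,0]]]' | sed -n 2,4p; done
python3 -m handwheel '[[[0,0,0,0,-0.0015,0,0],[0,0,0,0,0,0,0]]]' | sed -n 2,5p
python3 -m handwheel '[[[0,0,0,0,-0.0015,0,0],[0,0,0,0,0,0,0]]]' | sed -n 2,5p
```

```text
tcp_pos: [0.5844, -0.2813, 0.0379]
ee_rot: [[0.027, -1.0, -0.003], [-1.0, -0.027, -0.002], [0.002, 0.003, -1.0]]
wrist_force: [-6.0, -4.6, 7.1]
tcp_pos: [0.5843, -0.2812, 0.0378]
ee_rot: [[0.027, -1.0, -0.006], [-1.0, -0.027, -0.001], [0.001, 0.006, -1.0]]
wrist_force: [-8.1, -4.2, 7.6]
gripper_width: 0.103
tcp_pos: [0.5843, -0.2812, 0.0378]
ee_rot: [[0.027, -1.0, -0.009], [-1.0, -0.027, -0.001], [0.0, 0.009, -1.0]]
wrist_force: [-11.4, -3.8, 10.4]
gripper_width: 0.096
```

The drawer stopped at x = 0.584 with the force rising, so it is shut. One small extra press, then release and lift away.

```bash
python3 -m handwheel '[[[0,0,0,0,-0.0015,0,0],[0,0,0,0,0,0,0],[0,0,0,0,0.006,0,0.028],[0,0,0,0,0,0,0.028],[0,0,0,0,0,0,0.028],[0,0,0,0,0,0,0.028]]]'
python3 -m handwheel '[[[0,0,0,0,0,-0.015,0.028],[0,0,0,0,0,-0.03,0.028],[0,0,0,0,0,-0.04,0.028],[0,0,0,0,0,-0.05,0.028],[0,0,0,0,0,-0.05,0.028],[0,0,0,0,0.04,-0.02,0.028],[0,0,0,0,0.045,0,0.028],[0,0,0,0,0.045,0,0.028],[0,0,0,0,0.045,0,0.028],[0,0,0,0,0,0,0.028]]]'
python3 - <<'E'
from h import *
c=cams.capture("scene")[:,:,::-1].copy();cv2.imwrite("pics/scene9.png",c);t=cams.capture("top")[:,:,::-1].copy();cv2.imwrite("pics/top9.png",t)
a=cv2.imread("pics/scene0.png")
h=lambda i:cv2.cvtColor(i,cv2.COLOR_BGR2HSV)
def red(i):
    x=h(i);m=((x[...,0]<6)|(x[...,0]>174))&(x[...,1]>140);n,l,st,cc=cv2.connectedComponentsWithStats(m.astype('uint8'));return [(st[k].tolist(),cc[k].round(1).tolist()) for k in range(1,n) if st[k,4]>150]
print(red(a));print(red(c));print('top',red(t))
# drawer gap: top-view colour profile along drawer axis near y=-0.20 & expected panel top
for x in np.arange(.60,.66,.005):
    u,v=proj("top",[[x,-.21,.098]])[0];print(round(x,3),t[int(round(v)),int(round(u))].tolist(),end=' ')
E
```

```text
time_s: 43.45
tcp_pos: [0.5853, -0.28, 0.0371]
ee_rot: [[0.028, -1.0, 0.001], [-1.0, -0.028, -0.001], [0.001, -0.001, -1.0]]
wrist_force: [-0.9, -0.3, 0.3]
gripper_width: 0.301
gripper_force: 0.0
time_s: 44.45
tcp_pos: [0.4054, -0.2845, 0.2431]
ee_rot: [[0.026, -1.0, 0.0], [-1.0, -0.026, -0.0], [0.0, -0.0, -1.0]]
wrist_force: [0.3, 0.2, 0.6]
gripper_width: 0.321
gripper_force: 0.0
[([267, 151, 34, 58, 1600], [284.4, 178.3]), ([234, 206, 17, 27, 359], [242.4, 218.6]), ([266, 217, 27, 44, 822], [279.5, 238.2]), ([358, 270, 28, 44, 742], [370.1, 294.0])]
[([267, 151, 34, 58, 1609], [284.4, 178.3]), ([234, 206, 17, 27, 374], [242.4, 218.6]), ([268, 219, 28, 44, 964], [282.6, 240.0]), ([358, 270, 28, 44, 754], [370.1, 294.0])]
top [([297, 160, 23, 30, 416], [308.3, 175.5]), ([322, 255, 30, 35, 782], [336.1, 271.6]), ([255, 320, 45, 45, 1578], [277.0, 342.0]), ([339, 325, 20, 20, 309], [348.3, 335.2])]
0.6 [117, 143, 157] 0.605 [119, 145, 157] 0.61 [114, 135, 150] 0.615 [113, 136, 148] 0.62 [113, 135, 150] 0.625 [110, 134, 144] 0.63 [103, 123, 135] 0.635 [97, 117, 126] 0.64 [91, 111, 121] 0.645 [85, 76, 75] 0.65 [95, 47, 16] 0.655 [99, 51, 23] 0.66 [95, 49, 21]
```

```bash
python3 - <<'E'
from h import *
t=cv2.imread("pics/top9.png");a=cv2.imread("pics/top0.png")
for im,n in((a,'0'),(t,'9')):
  for u in (412,425,440,455,470,482):
    col=im[215:262,u].astype(int);blue=(col[:,0]>col[:,2]+15)
    print(n,u,''.join('B' if b else ('g' if c.sum()<160 else '.') for b,c in zip(blue,col)))
print(proj("top",[[.63,-.21,.097],[.642,-.21,.1],[.642,-.28,.1],[.63,-.28,.097],[.585,-.284,.07]]))
E
```

```text
0 412 BBBBBBggggggggggBBBBBBBBBBBBBgggg..ggggggg.g.g.
0 425 BBBBBBBggggggggggBBBBBBBBBBBBBggg..g...........
0 440 BBBBBBBBggggggggggBBBBBBBBBBgg.ggg.............
0 455 BBBBBBBBBBgggggggggBBBBBBBgBBBBBBgg...g..g.....
0 470 BBBBBBBBBBggggggggggBBBBBBBBBBBBgBgg...........
0 482 BBBBBBBBBBBggggg......BBBBBBBg.................
9 412 BBB............................................
9 425 BBBBBBB........................................
9 440 BBBBBBBBBBBBB..................................
9 455 BBBBBBBBBBBBBBBBBBg............................
9 470 BBBBBBBBBBBBBBBBBgBBBBBBg...................ggg
9 482 BBBBBBBBBBBBBBBBBBgg...........ggggggggg.......
[[416.01440573 225.08680504]
 [416.57181472 219.59124019]
 [447.77367287 222.56446165]
 [447.20595871 228.06446843]
 [445.0576132  250.25612291]]
```

```bash
python3 - <<'E'
import cv2,numpy as np
a=cv2.imread("pics/scene0.png");b=cv2.imread("pics/scene9.png")
d=(np.abs(a.astype(int)-b).max(2)>40).astype('uint8');n,l,st,cc=cv2.connectedComponentsWithStats(d)
print([(st[i].tolist(),b[l==i].mean(0).round().tolist()) for i in range(1,n) if st[i,4]>=15])
from station import r
print(r.finish_job())
E
```

```text
[([168, 0, 265, 122, 9778], [110.0, 144.0, 162.0]), ([413, 0, 12, 3, 28], [64.0, 32.0, 17.0]), ([414, 0, 46, 59, 1256], [91.0, 86.0, 83.0]), ([403, 17, 11, 6, 30], [65.0, 34.0, 21.0]), ([395, 19, 17, 14, 78], [71.0, 37.0, 24.0]), ([386, 22, 23, 40, 324], [94.0, 97.0, 105.0]), ([120, 26, 51, 43, 1485], [148.0, 172.0, 178.0]), ([166, 80, 19, 40, 408], [92.0, 111.0, 118.0]), ([91, 83, 90, 120, 5009], [24.0, 31.0, 36.0]), ([187, 88, 30, 13, 170], [67.0, 79.0, 83.0]), ([189, 96, 33, 31, 530], [67.0, 80.0, 83.0]), ([207, 112, 63, 48, 1139], [57.0, 79.0, 92.0]), ([179, 128, 11, 20, 105], [73.0, 88.0, 92.0]), ([198, 147, 8, 5, 30], [122.0, 145.0, 150.0]), ([154, 148, 143, 135, 5430], [52.0, 79.0, 103.0]), ([172, 286, 84, 69, 1664], [116.0, 142.0, 161.0])]
the job is handed in; nothing more can be done
None
```

Job handed in at about 45 s of the 72 s allowed: the knobs were poured into the blue drawer, the emptied cup stands upright on its mat, the drawer is shut, and I saw no spilled knob or moved bystander, though I did not count all eight in the drawer or view the cup's deepest part.

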